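# Set the culture vessels on their warming blocks

## Task

Before the session at the microscope, put the four lidded culture vessels (the small round dish, the large round dish, the square four-well dish and the chamber slide) one after another into the warming blocks, each into the block whose recess is milled to its shape and size, lying flat on the recess floor. Keep each vessel level while you carry it and set it down gently, without letting it drop. Leave the amber bottle and the specimen pot where they stand.

Things in the scene. Friction and masses are not known exactly. Their poses are not given: they have to be found in the camera images.
- dish_small_mid (a point): Small round culture dish of clear plastic with its lid on, one rigid piece, about 22 g, standing on the worktop: 12 mm high over all; lid 40 mm across (from 5.5 mm above the underside up to the top), base below it 35 mm across. This point is its centre, 6 mm above its underside; z is up.
- dish_large_mid (a point): Large round culture dish of clear plastic with its lid on and a small ring (the centre well) showing in the middle, one rigid piece, about 45 g: 16 mm high over all; lid 62 mm across (from 6 mm above the underside up to the top), base below it 55 mm across. This point is its centre, 8 mm above its underside; z is up.
- four_well_mid (a point): Square four-well dish of clear plastic with its lid on, four small rings showing, one rigid piece, about 50 g: 15 mm high over all; lid 66 x 66 mm (from 6 mm above the underside up to the top), base below it 62 x 62 mm. This point is its centre, 7.5 mm above its underside; x and y run along its sides, z up.
- chamber_slide_mid (a point): Chamber slide: clear oblong slide 76 x 26 mm, 2 mm thick, with lidded chambers on it, one rigid piece, 30 g, 13 mm high. Chambers 56 x 24 mm, lid 58 x 26 mm (top 4 mm), leaving a white frosted end bare. This point: centre of the chamber part, 6.5 mm above the underside, where it is gripped across; x long axis, away from the frosted end; z up. The slide's middle lies 6 mm from here along -x.
- block_small_seat (a point): Aluminium warming block, 100 x 100 mm and 12 mm high, fixed on the worktop, with a round recess 4 mm deep with a dark grey floor milled in the middle of its top, made for the small round dish: recess 46 mm across. This point is the centre of the recess floor, 8 mm above the worktop; x and y run along the block's edges, z up.
- block_large_seat (a point): Aluminium warming block, 100 x 100 mm and 12 mm high, fixed on the worktop, with a round recess 4 mm deep with a dark grey floor milled in the middle of its top, made for the large round dish: recess 66 mm across. This point is the centre of the recess floor, 8 mm above the worktop; x and y run along the block's edges, z up.
- block_square_seat (a point): Aluminium warming block, 100 x 100 mm and 12 mm high, fixed on the worktop, with a square recess 4 mm deep with a dark grey floor milled in the middle of its top, made for the square four-well dish: recess 73 x 73 mm, sides along the block's edges. This point is the centre of the recess floor, 8 mm above the worktop; x and y run along the block's edges, z up.
- block_oblong_seat (a point): Aluminium warming block, 100 x 100 mm and 12 mm high, fixed on the worktop, with an oblong recess 4 mm deep with a dark grey floor milled in the middle of its top, made for the chamber slide: recess 87 mm long (along x) and 37 mm wide (along y); the slide may lie in it either way round. This point is the centre of the recess floor, 8 mm above the worktop; x and y run along the block's edges, z up.
- oil_bottle: Bystander, to be left alone: amber glass bottle with a black cap, 54 mm across, 105 mm high, standing loose. Origin at the centre of its underside, z up.
- sample_pot: Bystander, to be left alone: clear screw-top specimen pot with a white cap, 44 mm across, 62 mm high, standing loose. Origin at the centre of its underside, z up.
Things that resemble listed ones, but are neither listed nor needed, are in the scene too. Leave any black look-alike of the part that bears chamber_slide_mid alone.

How it is judged (in metres and radians):
At the end, for the whole second after the job is handed in: Each of the four vessels lies loose and at rest in its own block's recess, right way up: within 9 mm of the recess centre (the middle of the slide within about 8 mm), resting on the recess floor (within about 1.6 mm) and level within 2 degrees (horizontal distance between dish_small_mid and block_small_seat below 0.009 m and z of dish_small_mid in the frame of block_small_seat between 0.003 and 0.0076 m and angle between each of dish_small_mid, dish_large_mid, four_well_mid, chamber_slide_mid's own z axis and vertical below 0.035 rad and linear speed of each of dish_small, dish_large, four_well, chamber_slide below 0.01 m/s and horizontal distance between dish_large_mid and block_large_seat below 0.009 m and z of dish_large_mid in the frame of block_large_seat between 0.005 and 0.0096 m and horizontal distance between four_well_mid and block_square_seat below 0.009 m and z of four_well_mid in the frame of block_square_seat between 0.0045 and 0.0091 m and (x of chamber_slide_mid in the frame of block_oblong_seat between -0.014 and 0.002 m or x of chamber_slide_mid in the frame of block_oblong_seat between -0.002 and 0.014 m) and y of chamber_slide_mid in the frame of block_oblong_seat between -0.008 and 0.008 m and z of chamber_slide_mid in the frame of block_oblong_seat between 0.0035 and 0.0081 m); the robot touches nothing.
It fails at once if a vessel is tilted more than 20 degrees, so that its medium spills (angle between any of dish_small_mid, dish_large_mid, four_well_mid, chamber_slide_mid's own z axis and vertical above 0.35 rad).
It fails at once if a vessel is let fall from more than about 18 mm or knocked away (loose and faster than 0.6 m/s) ((linear speed of dish_small above 0.6 m/s and contact force between the fingers and dish_small below 0.02 N) or (linear speed of dish_large above 0.6 m/s and contact force between the fingers and dish_large below 0.02 N) or (linear speed of four_well above 0.6 m/s and contact force between the fingers and four_well below 0.02 N) or (linear speed of chamber_slide above 0.6 m/s and contact force between the fingers and chamber_slide below 0.02 N)).
It fails at once if the amber bottle is shifted more than 15 mm or tipped over (distance of oil_bottle from where it was at the start of the episode above 0.015 m or angle between oil_bottle's own z axis and vertical above 0.3 rad).
It fails at once if the specimen pot is shifted more than 15 mm or tipped over (distance of sample_pot from where it was at the start of the episode above 0.015 m or angle between sample_pot's own z axis and vertical above 0.3 rad).
It also fails if it takes over 99 s, if anything falls off the work surface, if the arm or the gripper's body presses on something with over 40 N, if the wrist force passes 120 N, or if a joint passes its speed limit or range.

## Robot

A 6-joint arm with a two-finger parallel gripper is mounted at the origin on the work surface. World frame = base frame: x ahead of the robot, y to its left, z up, the work surface at z = 0. Lengths are in mm, angles in rad, forces in N, time in s.
With the tool pointing down it reaches from about 300 to 950 mm from the base axis. Payload 3.1 kg.
Tool frame: the origin (TCP) lies on the centre line of the jaws, within the pads' length; the fingertips stand ctrl.tip_extent ahead of it and the grasp point (between the pads) lies 6 mm ahead of it (ctrl.tip_extent is the distance from the TCP to the fingertips, in mm); z points along the fingers, y is the direction in which the jaws open and shut (so a half turn about z gives the same grasp; the last joint's range is limited). The gripper opens to 85 mm and grips with 20 to 120 N. Pads are 22 mm wide; open, the fingers measure 114 mm over their backs; the gripper's body (76 mm by 85 mm) begins 54 mm behind the grasp point. The pads swing forward as they close: fully open they stand 13 mm farther back than shut.
Start: joints at [-1.268, 0.308, 1.634, -0, 1.2, -0.07], TCP at [227.614, -582.086, 225.672] pointing down, gripper open.
Joint ranges: [-3.06, 3.06], [-0.79, 1.96], [0.05, 2.63], [-1.19, 4.34], [0.05, 2.64], [-2.94, 2.94]. Speed limits (rad/s): [2.79, 2.79, 3.14, 3.14, 3.14, 3.14].

## Interface

Orientations are given as a unit quaternion [w, x, y, z].
In Python, from bench import ctrl gives the robot as it stands.
- The arm moves only by the tool drive_tool, never from a script. Its argument "moves" is a list of rows, each a list of 7 numbers: the shift along the tool's x, y, z in mm, then the turn, a rotation vector about the tool's x, y, z in rad, then the finger opening in mm, from 0 to 85.4. A call has 1 to 5 rows; each row is the pose to reach, as a shift and turn from the pose commanded when the call began, along the tool's axes at that moment; what a row does not reach only later rows make up. A row lasts 1/10 s, in which the tool goes at most 50 mm and 8.59 degrees, less where a joint would pass 70% of its speed; a pose out of reach is approached as far as the arm can. A call with a gripper value outside its range is refused whole. The fingers move at their own pace and stop on an object; "grip_force" is the grip in N (left out, the last holds). Time passes only in rows, so rows that repeat a pose let the fingers close. It gives the time, the measured TCP pose, the force and the opening at its end, in the units of the state.
- ctrl.sense(): the state, without advancing time (a new reading comes with each control period).
- ctrl.snapshot(name): name is "scene" or "top"; returns a dict with "image" (420x560x3 uint8, red, green, blue), "depth" (420x560 float32, mm along the optical axis (not along the pixel's ray), 0 where there is no reading), "mtx" (3x3 intrinsics, pixels), "T" (4x4, takes a point from camera to world coordinates). Camera axes: x right, y down, z forward; pixel columns grow to the right and rows downward; lengths in mm; the calibration is good to about 2 mm. A picture is of the moment at which its call begins.
- ctrl.close_job(): hands the job in, once; it reports no verdict.
The state is a dict: "t": time; "joint_positions": joint angles; "dq": joint speeds; "joint_torque": joint torques, N m; "eef_pos": TCP position; "orientation": TCP orientation; "force": force on the tool from outside, world axes, zero at the start; "wrist_torque": the same for the moment, N m; "gripper_width": finger opening in mm.
Only numpy, scipy, OpenCV 4.12 (cv2) and the standard library are available. Lean on these libraries where they do the work, as an engineer would, in place of code of your own. Each camera call takes 0.05 s, during which the arm holds its last target. There are 200 camera calls.

## Working session

There is one attempt and no reset: what is moved stays moved. The work goes in short steps, Python scripts to look and compute and a tool call to move; the robot and the scene stay as the last step left them, time stands still between calls to the robot, and variables do not carry over. Pictures are saved under pics/ and viewed, about 12 in all and at most 16, crops included, and the job is handed in when it is done.

Besides the shell and the picture viewer there is one more tool, called after "Request:" in YAML: its name, and indented under it one key for each argument. drive_tool: Moves the arm, as the interface text tells. Its arguments: {"type":"object","properties":{"moves":{"type":"array","items":{"type":"array","items":{"type":"number"}}},"grip_force":{"type":"number"}},"required":["moves"]}

```bash
mkdir -p pics; ls
python3 - <<'E'
from bench import ctrl
import cv2,numpy as np
print(ctrl.tip_extent)
for n in("top","scene"):
    s=ctrl.snapshot(n); cv2.imwrite(f"pics/{n}0.png",s["image"][...,::-1]); np.savez(f"{n}0.npz",**s)
    print(n,s["mtx"].round(1).tolist(),s["T"].round(3).tolist())
print(ctrl.sense())
E
```

```text
pics
25.0
top [[407.6, 0.0, 281.9], [0.0, 407.6, 206.9], [0.0, 0.0, 1.0]] [[0.001, -0.997, 0.072, 427.384], [-1.0, -0.001, 0.0, 0.31], [-0.0, -0.072, -0.997, 981.453], [0.0, 0.0, 0.0, 1.0]]
scene [[527.5, 0.0, 280.4], [0.0, 527.5, 205.0], [0.0, 0.0, 1.0]] [[-0.861, 0.391, -0.324, 924.706], [0.508, 0.678, -0.532, 715.359], [0.012, -0.623, -0.782, 1068.647], [0.0, 0.0, 0.0, 1.0]]
{'t': 0.1, 'joint_positions': array([-1.26770696e+00,  3.08968506e-01,  1.63502993e+00, -2.64406311e-06,
        1.19971054e+00, -6.96953878e-02]), 'dq': array([-0.00081058, -0.00138081, -0.00336337,  0.00052899,  0.00100731,
       -0.00046681]), 'joint_torque': array([ 3.63308463e-04, -4.16404724e+01, -2.77642912e+01, -1.08928998e-04,
        4.05270344e-03,  5.13641609e-06]), 'eef_pos': array([ 227.38410766, -581.36629143,  224.54440697]), 'orientation': array([-1.05081939e-03,  9.82678536e-01,  1.85315341e-01, -1.24427134e-04]), 'force': array([ 0.31544398, -0.10818875,  0.25882733]), 'wrist_torque': array([ 0.0426999 ,  0.06311823, -0.0001654 ]), 'gripper_width': 85.49429192103683}
```

View pics/top0.png

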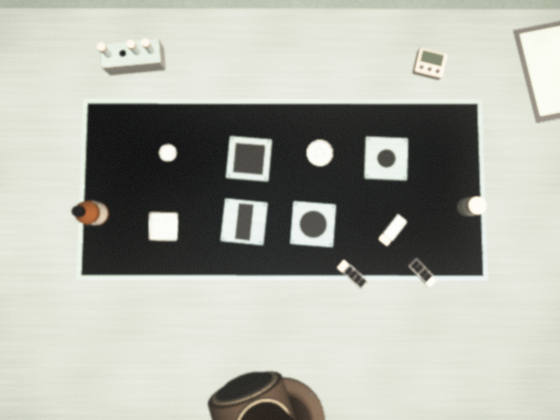

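View pics/scene0.png

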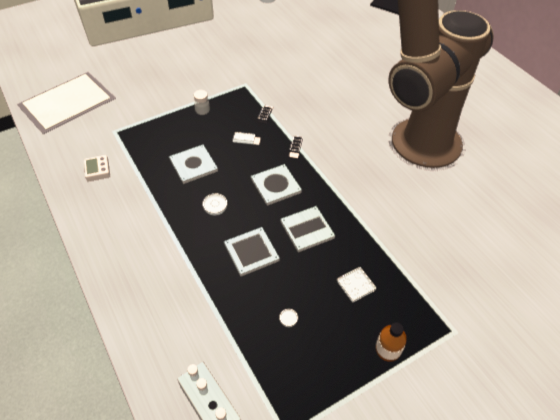

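The top view shows four vessels: small dish (168,153), large dish (320,152), four-well (163,227) and the slide (393,230). The blocks are square (249,159), small round (386,158), oblong (244,222) and large round (313,224). The bottle is at (92,212) and the pot at (472,206). Slide candidates are (393,230), which is clear or white and fits, and (352,273) and (422,272), which are black look-alikes to leave alone. I'll measure now and enlarge the slide.

```bash
cat > h.py <<'E'
import cv2,numpy as np
def ray(s,uv,z):
    d=s["T"][:3,:3]@np.linalg.solve(s["mtx"],[uv[0],uv[1],1.]); o=s["T"][:3,3]
    return o+d*(z-o[2])/d[2]
def pix(s,P):
    c=np.linalg.inv(s["T"])@np.r_[P,1]; p=s["mtx"]@c[:3]; return p[:2]/p[2]
def dz(s,uv):
    u,v=int(round(uv[0])),int(round(uv[1])); d=float(np.median(s["depth"][v-1:v+2,u-1:u+2]))
    c=np.linalg.solve(s["mtx"],[uv[0],uv[1],1.])*d
    return (s["T"]@np.r_[c,1])[:3]
def blobs(s,amin=60,thr=110,amax=4000):
    g=cv2.cvtColor(s["image"],cv2.COLOR_RGB2GRAY)
    cs,h=cv2.findContours((g>thr).astype(np.uint8),cv2.RETR_CCOMP,cv2.CHAIN_APPROX_NONE)
    return [(c,h[0][i][3]>=0) for i,c in enumerate(cs) if amin<cv2.contourArea(c)<amax]
def rect(s,c,z):
    P=np.array([ray(s,p[0],z)[:2] for p in c],np.float32)
    (cx,cy),(w,h),a=cv2.minAreaRect(P)
    if h>w: w,h,a=h,w,a+90
    return np.array([cx,cy]),w,h,(a+90)%180-90
E
python3 - <<'E'
from h import *
for n in("top","scene"):
    s=dict(np.load(n+"0.npz")); print(n, "mat",dz(s,pix(s,[400,150,0])).round(1))
    for c,hole in blobs(s):
        m=cv2.moments(c);uv=(m["m10"]/m["m00"],m["m01"]/m["m00"]); P=dz(s,uv)
        if not(250<P[0]<800 and abs(P[1])<500): continue
        z=12 if not hole else 10
        r=rect(s,c,z); print("hole" if hole else "blob",np.round(uv,0),"depthpt",P.round(0),"c",r[0].round(1),"wh",round(r[1],1),round(r[2],1),"a",round(r[3],1))
t=dict(np.load("top0.npz"))["image"][195:295,320:450]; q=dict(np.load("scene0.npz"))["image"][95:165,220:311]
im=np.vstack([cv2.resize(t,(390,300),interpolation=3),cv2.resize(q,(390,300),interpolation=3)])
cv2.imwrite("pics/crop1.png",im[...,::-1])
E
```

```text
top mat [400. 150.   0.]
blob [392. 230.] depthpt [ 443. -262.   13.] c [ 442.4 -262.1] wh 80.0 32.2 a -38.8
blob [163. 226.] depthpt [451. 283.  14.] c [451.1 283.4] wh 71.6 66.5 a -89.9
blob [313. 224.] depthpt [457. -73.   7.] c [457.1 -72.6] wh 105.0 104.8 a 85.5
hole [313. 224.] depthpt [457. -73.   7.] c [456.9 -73. ] wh 62.2 60.8 a 44.8
blob [244. 221.] depthpt [463.  92.   8.] c [462.6  91.4] wh 105.0 104.3 a 84.3
hole [244. 221.] depthpt [462.  91.   8.] c [462.7  91.2] wh 84.9 34.8 a -5.8
blob [167. 152.] depthpt [629. 277.  10.] c [627.9 277.3] wh 43.5 41.4 a -89.9
blob [319. 152.] depthpt [628. -89.  15.] c [628.4 -88.6] wh 65.9 62.6 a -0.2
blob [386. 158.] depthpt [ 616. -250.    9.] c [ 615.4 -248.5] wh 106.1 103.4 a -1.2
hole [386. 158.] depthpt [ 616. -250.    9.] c [ 615.6 -250.2] wh 41.5 40.8 a -45.7
blob [249. 158.] depthpt [615.  81.   8.] c [614.3  81.1] wh 104.8 104.6 a -4.7
hole [249. 158.] depthpt [615.  81.   8.] c [614.5  80.7] wh 71.6 71.5 a 85.1
hole [425. 274.] depthpt [ 338. -336.   14.] c [ 337.4 -337.6] wh 25.7 20.8 a 38.1
hole [355. 276.] depthpt [ 33
[... 422 characters left out ...]
t [617.  79.   9.] c [616.3  78.7] wh 73.1 72.3 a -5.2
blob [307. 228.] depthpt [464.  90.   8.] c [464.9  90.8] wh 106.9 104.0 a 84.4
hole [307. 227.] depthpt [464.  89.   9.] c [464.   89.1] wh 87.5 37.2 a -5.8
blob [214. 204.] depthpt [631. -88.  16.] c [630.4 -92.1] wh 68.9 63.9 a 60.0
blob [276. 184.] depthpt [459. -74.   9.] c [459.6 -73. ] wh 108.6 103.7 a 85.5
hole [276. 183.] depthpt [458. -77.   8.] c [458.7 -75.3] wh 63.6 61.4 a 23.4
blob [193. 163.] depthpt [ 618. -252.    8.] c [ 617.9 -249.6] wh 110.4 103.8 a 87.4
hole [193. 162.] depthpt [ 617. -253.    9.] c [ 617.1 -253. ] wh 42.9 41.5 a 27.2
blob [246. 138.] depthpt [ 448. -262.   11.] c [ 446.3 -261.8] wh 78.1 42.6 a -38.2
```

View pics/crop1.png

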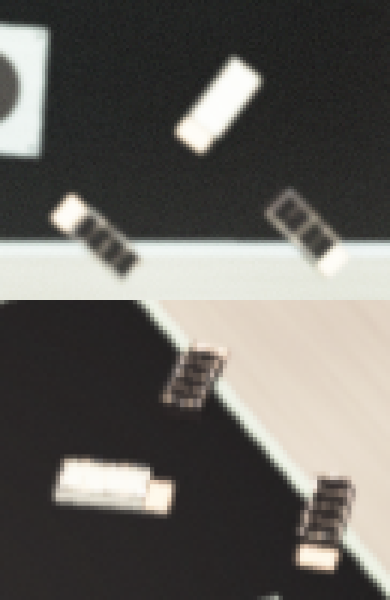

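The crop shows the clear slide with white chambers, at about (392,230) in the top view, with its frosted end toward the robot at the lower left. Both other slides have black chambers, so the clear one is the target. The two views agree within about 3 mm, and sizes and heights match the description, so I'll average them.

```bash
cat > go.py <<'E'
import sys,numpy as np
from bench import ctrl
from scipy.spatial.transform import Rotation as R
st=ctrl.sense(); q=st["orientation"]; r=R.from_quat([q[1],q[2],q[3],q[0]])
print("t",round(st["t"],2),"pos",st["eef_pos"].round(1),"F",st["force"].round(1),"w",round(st["gripper_width"],1),"q",st["joint_positions"].round(2),"tip",ctrl.tip_extent)
def target(x,y,z,deg):
    a=np.radians(deg); X=[np.cos(a),np.sin(a),0]; Y=[np.sin(a),-np.cos(a),0]
    return R.from_matrix(np.c_[X,Y,[0,0,-1]])
for a in sys.argv[1:]:
    v=[float(k) for k in a.split(",")]
    print(a,"->",r.inv().apply(np.array(v[:3])-st["eef_pos"]).round(1),(r.inv()*target(*v)).as_rotvec().round(3))
E
python3 go.py 448.5,-265.5,120,-38.6 448.5,-265.5,50,-38.6
```

```text
t 0.1 pos [ 227.4 -581.4  224.5] F [ 0.3 -0.1  0.3] w 85.5 q [-1.27  0.31  1.64 -0.    1.2  -0.07] tip 25.0
448.5,-265.5,120,-38.6 -> [ 321.  -213.4  105. ] [-2.000e-03  1.000e-03  1.046e+00]
448.5,-265.5,50,-38.6 -> [ 320.9 -213.3  175. ] [-2.000e-03  1.000e-03  1.046e+00]
```

Request:
drive_tool:
  moves:
    - [321, -213, 105, 0, 0, 1.046, 45]
    - [321, -213, 105, 0, 0, 1.046, 45]
    - [321, -213, 105, 0, 0, 1.046, 45]
    - [321, -213, 105, 0, 0, 1.046, 45]
    - [321, -213, 105, 0, 0, 1.046, 45]
  grip_force: 20

```text
t: 0.6
eef_pos: [363.2, -388.2, 160.8]
orientation: [-0.0, 0.984, -0.181, -0.0]
force: [0.4, 0.1, -0.4]
gripper_width: 45.0
```

```bash
python3 go.py 448.5,-265.5,60,-38.6
```

```text
t 0.6 pos [ 363.2 -388.2  160.8] F [ 0.4  0.1 -0.4] w 45.0 q [-0.9   0.2   1.91  0.    1.03  1.03] tip 25.0
448.5,-265.5,60,-38.6 -> [  36.3 -144.9  100.9] [-0.     0.001  0.311]
```

Request:
drive_tool:
  moves:
    - [36, -145, 101, 0, 0, 0.311, 45]
    - [36, -145, 101, 0, 0, 0.311, 45]
    - [36, -145, 101, 0, 0, 0.311, 45]
    - [36, -145, 101, 0, 0, 0.311, 45]
    - [36, -145, 101, 0, 0, 0.311, 45]

```text
t: 1.1
eef_pos: [445.6, -262.1, 57.2]
orientation: [-0.001, 0.945, -0.326, -0.004]
force: [-0.4, -0.2, 0.2]
gripper_width: 45.1
```

```bash
python3 go.py 448.5,-265.5,32,-38.6
python3 - <<'E'
from bench import ctrl
import cv2,numpy as np
a=ctrl.snapshot("scene")["image"][70:200,180:340]; b=ctrl.snapshot("top")["image"][170:290,320:470]
cv2.imwrite("pics/c2.png",np.hstack([cv2.resize(a,(400,325),interpolation=3),cv2.resize(b,(400,325),interpolation=3)])[...,::-1])
E
```

```text
t 1.1 pos [ 445.6 -262.1   57.2] F [-0.4 -0.2  0.2] w 45.1 q [-0.62  0.34  1.99  0.    0.82  1.62] tip 25.0
448.5,-265.5,32,-38.6 -> [ 4.6  0.9 25.2] [-0.     0.008  0.01 ]
```

View pics/c2.png

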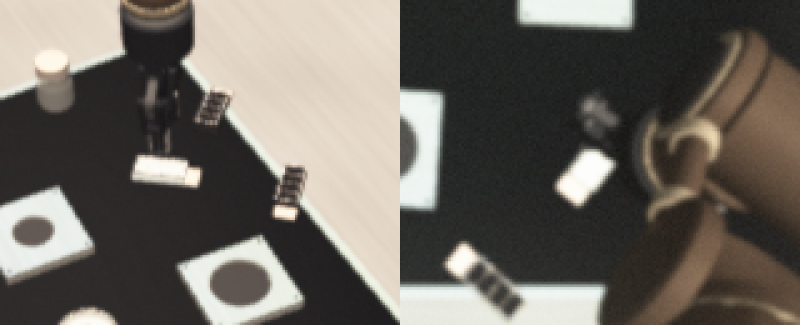

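The gripper (left crop, about (155,130)) hovers over the clear slide, with the fingers on either side of it. Next I descend, feeling for the tip height.

Request:
drive_tool:
  moves:
    - [4.5, 1, 12, 0, 0.008, 0.01, 45]
    - [4.5, 1, 20, 0, 0.008, 0.01, 45]
    - [4.5, 1, 25, 0, 0.008, 0.01, 45]
    - [4.5, 1, 25, 0, 0.008, 0.01, 45]
    - [4.5, 1, 25, 0, 0.008, 0.01, 45]

```text
t: 1.7
eef_pos: [449.8, -270.9, 36.0]
orientation: [0.001, 0.943, -0.333, 0.004]
force: [-0.2, -0.2, 0.3]
gripper_width: 45.1
```

Request:
drive_tool:
  moves:
    - [0, 0, 2, 0, 0, 0, 45]
    - [0, 0, 4, 0, 0, 0, 45]
    - [0, 0, 5, 0, 0, 0, 45]
    - [0, 0, 5, 0, 0, 0, 45]

```text
t: 2.1
eef_pos: [449.9, -270.3, 30.6]
orientation: [0.001, 0.943, -0.332, 0.004]
force: [-0.6, 0.5, 0.2]
gripper_width: 44.9
```

Request:
drive_tool:
  moves:
    - [0, 0, 1, 0, 0, 0, 45]
    - [0, 0, 2, 0, 0, 0, 45]
    - [0, 0, 2, 0, 0, 0, 45]

```text
t: 2.4
eef_pos: [450.0, -270.4, 28.6]
orientation: [0.001, 0.943, -0.332, 0.004]
force: [0.4, 0.2, 0.5]
gripper_width: 45.2
```

```bash
python3 go.py 448.5,-265.5,25,-38.6
```

```text
t 2.4 pos [ 450.  -270.4   28.6] F [0.4 0.2 0.5] w 45.2 q [-0.62  0.4   1.99 -0.    0.75  1.63] tip 25.0
448.5,-265.5,25,-38.6 -> [-4.2 -2.9  3.5] [-0.    -0.008 -0.004]
```

Request:
drive_tool:
  moves:
    - [-4, -3, 0, 0, -0.008, -0.004, 45]
    - [-4, -3, 2, 0, -0.008, -0.004, 45]
    - [-4, -3, 3.5, 0, -0.008, -0.004, 45]
    - [-4, -3, 3.5, 0, -0.008, -0.004, 45]

```text
t: 2.8
eef_pos: [448.6, -265.4, 24.9]
orientation: [-0.0, 0.944, -0.33, -0.0]
force: [-0.6, -0.1, -0.1]
gripper_width: 44.8
```

Request:
drive_tool:
  moves:
    - [0, 0, 1, 0, 0, 0, 45]
    - [0, 0, 2, 0, 0, 0, 45]
    - [0, 0, 2, 0, 0, 0, 45]

```text
t: 3.1
eef_pos: [448.7, -265.6, 23.0]
orientation: [-0.0, 0.944, -0.331, -0.0]
force: [-0.5, 0.4, -0.1]
gripper_width: 45.1
```

Request:
drive_tool:
  moves:
    - [0, 0, 1, 0, 0, 0, 45]
    - [0, 0, 2, 0, 0, 0, 45]
    - [0, 0, 2, 0, 0, 0, 45]

```text
t: 3.4
eef_pos: [448.7, -265.6, 21.0]
orientation: [-0.0, 0.944, -0.331, -0.0]
force: [-0.2, -0.8, 0.1]
gripper_width: 45.2
```

Request:
drive_tool:
  moves:
    - [0, 0, 1, 0, 0, 0, 45]
    - [0, 0, 1, 0, 0, 0, 45]
    - [0, 0, 1, 0, 0, 0, 45]

```text
t: 3.7
eef_pos: [448.8, -265.6, 20.2]
orientation: [-0.0, 0.944, -0.331, -0.0]
force: [0.5, 0.2, -0.2]
gripper_width: 44.8
```

Request:
drive_tool:
  moves:
    - [0, 0, 1, 0, 0, 0, 45]
    - [0, 0, 1, 0, 0, 0, 45]
    - [0, 0, 1, 0, 0, 0, 45]

```text
t: 4.0
eef_pos: [448.8, -265.6, 19.1]
orientation: [-0.0, 0.944, -0.331, -0.0]
force: [-0.1, -0.2, -0.3]
gripper_width: 45.1
```

Request:
drive_tool:
  moves:
    - [0, 0, 1, 0, 0, 0, 45]
    - [0, 0, 1, 0, 0, 0, 45]
    - [0, 0, 1, 0, 0, 0, 45]

```text
t: 4.3
eef_pos: [448.8, -265.6, 18.1]
orientation: [-0.0, 0.944, -0.331, -0.0]
force: [0.6, 0.3, 0.1]
gripper_width: 44.7
```

Request:
drive_tool:
  moves:
    - [0, 0, 1, 0, 0, 0, 45]
    - [0, 0, 1, 0, 0, 0, 45]
    - [0, 0, 1, 0, 0, 0, 45]

```text
t: 4.6
eef_pos: [448.8, -265.6, 17.1]
orientation: [-0.0, 0.944, -0.331, -0.0]
force: [-0.9, 0.1, 0.1]
gripper_width: 45.1
```

Request:
drive_tool:
  moves:
    - [0, 0, 1, 0, 0, 0, 45]
    - [0, 0, 1, 0, 0, 0, 45]
    - [0, 0, 1, 0, 0, 0, 45]

```text
t: 4.9
eef_pos: [448.8, -265.6, 16.1]
orientation: [-0.0, 0.944, -0.331, -0.0]
force: [0.1, 0.0, 0.9]
gripper_width: 45.2
```

Request:
drive_tool:
  moves:
    - [0, 0, 1, 0, 0, 0, 45]
    - [0, 0, 1, 0, 0, 0, 45]
    - [0, 0, 1, 0, 0, 0, 45]

```text
t: 5.2
eef_pos: [448.8, -265.6, 15.1]
orientation: [-0.0, 0.944, -0.331, -0.0]
force: [0.3, 0.2, -0.6]
gripper_width: 44.9
```

Request:
drive_tool:
  moves:
    - [0, 0, 1, 0, 0, 0, 45]
    - [0, 0, 1, 0, 0, 0, 45]
    - [0, 0, 1, 0, 0, 0, 45]

```text
t: 5.5
eef_pos: [448.8, -265.6, 14.1]
orientation: [-0.0, 0.944, -0.331, -0.0]
force: [0.4, -0.4, 0.9]
gripper_width: 45.0
```

Request:
drive_tool:
  moves:
    - [0, 0, 1, 0, 0, 0, 45]
    - [0, 0, 1, 0, 0, 0, 45]
    - [0, 0, 1, 0, 0, 0, 45]

```text
t: 5.8
eef_pos: [448.8, -265.6, 13.1]
orientation: [-0.0, 0.944, -0.331, -0.0]
force: [0.5, 0.5, -0.7]
gripper_width: 44.9
```

```bash
python3 go.py
python3 - <<'E'
from bench import ctrl
import cv2,numpy as np
a=ctrl.snapshot("scene")["image"][80:170,200:310]
cv2.imwrite("pics/c3.png",cv2.resize(a,(770,630),interpolation=3)[...,::-1][:600])
E
```

```text
t 5.8 pos [ 448.8 -265.6   13.1] F [ 0.5  0.5 -0.7] w 44.9 q [-0.62  0.42  1.99  0.    0.73  1.63] tip 25.0
```

View pics/c3.png

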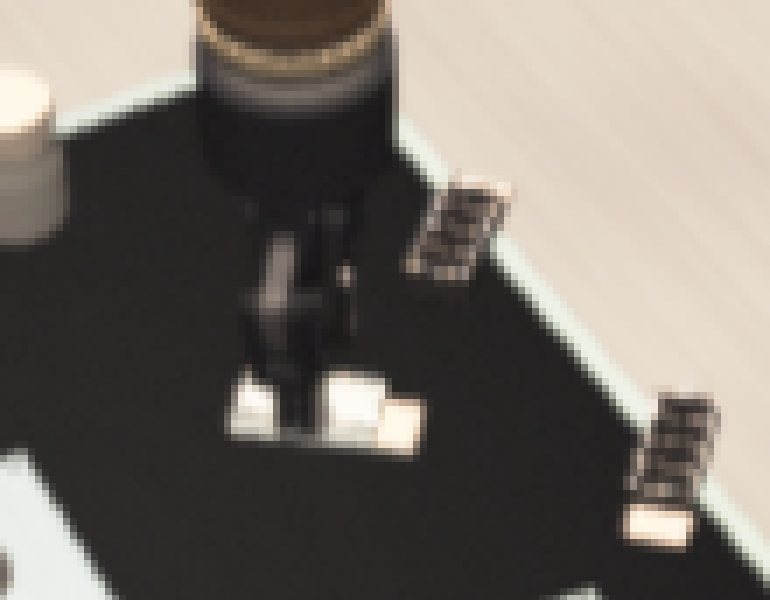

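The fingers straddle the chamber part of the slide, with the tips (about (295,430) in the crop) just above the worktop. I'll continue down until they touch.

Request:
drive_tool:
  moves:
    - [0, 0, 0.7, 0, 0, 0, 45]
    - [0, 0, 0.7, 0, 0, 0, 45]

```text
t: 6.05
eef_pos: [448.7, -265.6, 12.4]
orientation: [-0.0, 0.944, -0.331, -0.0]
force: [-0.2, -0.4, 0.2]
gripper_width: 45.0
```

Request:
drive_tool:
  moves:
    - [0, 0, 0.7, 0, 0, 0, 45]
    - [0, 0, 0.7, 0, 0, 0, 45]

```text
t: 6.25
eef_pos: [448.7, -265.6, 11.7]
orientation: [-0.0, 0.944, -0.331, -0.0]
force: [0.4, 1.0, 0.2]
gripper_width: 45.2
```

Request:
drive_tool:
  moves:
    - [0, 0, 0.7, 0, 0, 0, 45]
    - [0, 0, 0.7, 0, 0, 0, 45]

```text
t: 6.45
eef_pos: [448.7, -265.6, 11.0]
orientation: [-0.0, 0.944, -0.331, -0.0]
force: [-0.5, -0.9, 0.4]
gripper_width: 44.9
```

Request:
drive_tool:
  moves:
    - [0, 0, 0.7, 0, 0, 0, 45]
    - [0, 0, 0.7, 0, 0, 0, 45]

```text
t: 6.65
eef_pos: [448.8, -265.6, 10.3]
orientation: [-0.0, 0.944, -0.331, -0.0]
force: [-0.8, 0.2, -1.0]
gripper_width: 44.9
```

```bash
python3 - <<'E'
from h import *
s=dict(np.load("scene0.npz"))
for off in (22.5,30):
  for z in (-12,0,5,10): print(off,z,((pix(s,np.r_[np.array([448.8,-265.6])+off*np.array([.624,.782]),z])-[200,80])*7).round(0))
E
python3 go.py
python3 - <<'E'
from bench import ctrl
import cv2,numpy as np
a=ctrl.snapshot("scene")["image"][105:160,215:285]
cv2.imwrite("pics/c4.png",cv2.resize(a,(700,550),interpolation=3)[...,::-1][:600])
E
```

```text
22.5 -12 [307. 482.]
22.5 0 [306. 461.]
22.5 5 [305. 452.]
22.5 10 [305. 443.]
30 -12 [304. 495.]
30 0 [303. 474.]
30 5 [302. 465.]
30 10 [302. 456.]
t 6.65 pos [ 448.8 -265.6   10.3] F [-0.8  0.2 -1. ] w 44.9 q [-0.62  0.43  1.99  0.    0.72  1.63] tip 25.0
```

View pics/c4.png

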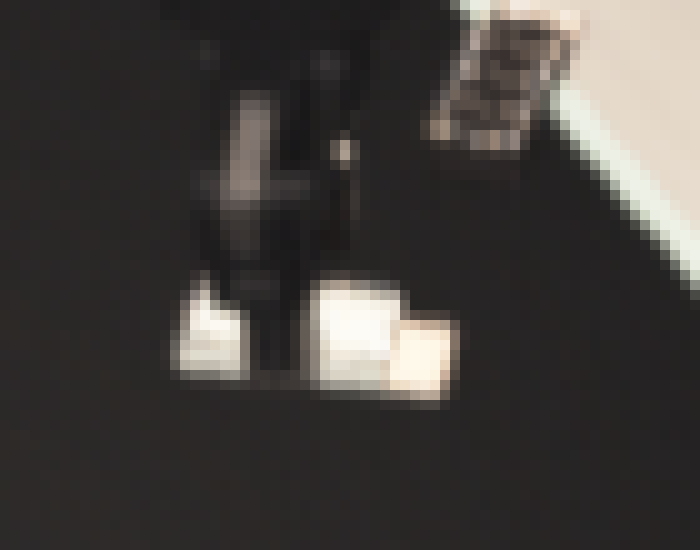

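The fingers are still dark on dark in this crop. The depth image should give the fingertip height directly.

Run:
```python
from h import *
from bench import ctrl
s=ctrl.snapshot("scene")
H,W=s["depth"].shape
vv,uu=np.mgrid[0:H,0:W]
K=s["mtx"];d=s["depth"]
P=np.stack([(uu-K[0,2])/K[0,0]*d,(vv-K[1,2])/K[1,1]*d,d],-1)@s["T"][:3,:3].T+s["T"][:3,3]
print("rows v, cols 239..246: z / lateral offset along perp")
n=np.array([.624,.782])
for v in range(124,148):
    print(v,[f"{P[v,u,2]:.0f}/{(P[v,u,:2]-[448.8,-265.6])@n:.0f}" for u in range(238,249)])
```

```text
rows v, cols 239..246: z / lateral offset along perp
124 ['121/63', '123/66', '117/59', '123/64', '120/61', '118/59', '89/28', '91/29', '89/27', '90/27', '89/26']
125 ['118/65', '120/66', '122/68', '123/68', '118/63', '120/65', '112/55', '86/27', '87/29', '88/30', '83/24']
126 ['120/71', '119/69', '120/69', '121/70', '120/69', '1069/1064', '88/34', '83/28', '83/28', '87/32', '39/-19']
127 ['113/66', '117/71', '115/68', '115/68', '117/70', '114/66', '99/49', '85/34', '83/32', '81/30', '27/-27']
128 ['107/65', '111/68', '111/67', '115/71', '113/68', '108/63', '102/57', '78/31', '77/30', '27/-23', '29/-21']
129 ['103/64', '106/66', '103/63', '104/64', '106/65', '107/66', '96/54', '76/33', '77/33', '20/-26', '24/-23']
130 ['98/63', '98/62', '101/64', '97/61', '102/65', '103/65', '94/55', '76/37', '71/31', '23/-19', '21/-22']
131 ['97/65', '96/64', '96/63', '99/66', '95/61', '97/63', '93/58', '73/38', '68/32', '1/-38', '2/-37']
132 ['89/60', '91/62', '91/61', '97/67', '90/60', '94/63', '84/53', '70/38', '68/36', '3/-32', '4/-31']
133 ['76/51', '78/52', '76/50', '88/63', '86/60', '88/61', 
[... 769 characters left out ...]
1']
141 ['6/11', '27/32', '36/41', '29/34', '37/40', '37/40', '32/35', '26/28', '28/31', '8/9', '10/12']
142 ['-0/10', '20/29', '28/36', '24/32', '26/33', '32/40', '33/40', '22/29', '26/32', '5/11', '5/10']
143 ['-5/9', '4/17', '-0/13', '2/15', '17/29', '18/30', '20/31', '18/29', '22/31', '1/11', '1/10']
144 ['1/18', '-3/14', '2/19', '2/18', '1/17', '-2/13', '-0/15', '0/15', '-1/13', '-2/12', '2/15']
145 ['0/22', '-2/20', '2/22', '1/22', '-3/17', '-1/19', '-1/18', '-2/17', '2/20', '4/22', '-0/17']
146 ['1/26', '-1/24', '-3/22', '-2/22', '-0/24', '3/26', '3/26', '2/25', '3/25', '0/22', '3/24']
147 ['4/33', '-5/25', '2/30', '2/30', '-2/26', '-1/26', '-1/25', '-0/26', '-1/25', '-2/23', '-5/20']
```

Depth shows the finger backs at offset ±30 mm ending about 17 mm above the worktop while the TCP reads 10 mm. So the tips sit higher than I assumed from tip_extent. I'll keep feeling downward.

Request:
drive_tool:
  moves:
    - [0, 0, 1, 0, 0, 0, 45]
    - [0, 0, 2, 0, 0, 0, 45]
    - [0, 0, 2, 0, 0, 0, 45]

```text
t: 7.05
eef_pos: [448.7, -265.5, 8.2]
orientation: [-0.0, 0.944, -0.331, -0.0]
force: [-0.3, 0.5, -0.2]
gripper_width: 45.1
```

Request:
drive_tool:
  moves:
    - [0, 0, 1, 0, 0, 0, 45]
    - [0, 0, 2, 0, 0, 0, 45]
    - [0, 0, 2, 0, 0, 0, 45]

```text
t: 7.35
eef_pos: [448.6, -265.5, 6.2]
orientation: [-0.0, 0.944, -0.331, -0.0]
force: [-0.9, 0.0, -0.5]
gripper_width: 45.1
```

```bash
cat > tip.py <<'E'
from h import *
from bench import ctrl
import sys
def cloud(n):
    s=ctrl.snapshot(n); d=s["depth"]; vv,uu=np.mgrid[0:d.shape[0],0:d.shape[1]]; K=s["mtx"]
    P=np.stack([(uu-K[0,2])/K[0,0]*d,(vv-K[1,2])/K[1,1]*d,d],-1)@s["T"][:3,:3].T+s["T"][:3,3]
    return s,P
if __name__=="__main__":
    st=ctrl.sense(); q=st["orientation"]; a=2*np.arctan2(q[2],q[1]); n=np.array([np.sin(a),-np.cos(a)]); t=np.array([np.cos(a),np.sin(a)])
    s,P=cloud("scene"); L=(P[...,:2]-st["eef_pos"][:2])@n; X=(P[...,:2]-st["eef_pos"][:2])@t; Z=P[...,2]
    print(st["eef_pos"].round(1),st["force"].round(1),st["gripper_width"].round(1))
    m=(abs(X)<9)&(abs(L)<70)&(Z>-6)
    for z0 in range(-5,130,5):
        k=m&(Z>=z0)&(Z<z0+5); print(z0,k.sum(),np.percentile(L[k],[5,25,50,75,95]).round(0) if k.sum() else "")
E
python3 tip.py
```

```text
Traceback (most recent call last):
  File "tip.py", line 11, in <module>
    print(st["eef_pos"].round(1),st["force"].round(1),st["gripper_width"].round(1))
                                                      ^^^^^^^^^^^^^^^^^^^^^^^^^
AttributeError: 'float' object has no attribute 'round'
```

```bash
sed -i 's/st\["gripper_width"\].round(1)/round(st["gripper_width"],1)/' tip.py; python3 tip.py
```

```text
[ 448.7 -265.6    6.3] [ 0.  -0.7 -0. ] 44.8
-5 35 [-62. -55. -38. -23.  59.]
0 60 [-67. -50. -36. -21.  47.]
5 6 [-62. -60. -54. -21.  26.]
10 10 [-22. -10.   5.   8.  13.]
15 11 [-33. -31.  -9.  20.  24.]
20 6 [-35. -30.  -5.  20.  23.]
25 15 [-40. -37. -32.  -4.  22.]
30 10 [-40. -39. -37. -30.  21.]
35 10 [-39. -38. -35. -31.  22.]
40 5 [-40. -39. -37. -34. -34.]
45 3 [19. 19. 20. 21. 22.]
50 1 [24. 24. 24. 24. 24.]
55 0 
60 6 [-54. -53. -53. -52. -51.]
65 12 [-56. -55. -51. -49. -41.]
70 4 [-56. -53. -52. -46. -33.]
75 4 [-55. -37. -25. -20. -17.]
80 10 [-62. -61. -45. -24. -23.]
85 6 [-64. -63. -62. -60. -32.]
90 9 [-65. -63. -63. -61. -60.]
95 8 [-65. -64. -48. -30. -26.]
100 9 [-68. -65. -65. -65. -44.]
105 8 [-69. -67. -67. -59. -36.]
110 17 [-69. -67. -65. -63. -47.]
115 29 [-66. -62. -55. -45. -42.]
120 20 [-67. -51. -44. -39. -37.]
125 12 [-44. -42. -39. -37. -33.]
```

Request:
drive_tool:
  moves:
    - [0, 0, 1, 0, 0, 0, 45]
    - [0, 0, 2, 0, 0, 0, 45]
    - [0, 0, 2, 0, 0, 0, 45]

```text
t: 7.75
eef_pos: [448.7, -265.5, 4.2]
orientation: [-0.0, 0.944, -0.331, -0.0]
force: [-0.5, -0.2, 0.3]
gripper_width: 44.9
```

Request:
drive_tool:
  moves:
    - [0, 0, 1, 0, 0, 0, 45]
    - [0, 0, 2, 0, 0, 0, 45]
    - [0, 0, 2, 0, 0, 0, 45]

```text
t: 8.05
eef_pos: [448.7, -265.5, 2.2]
orientation: [-0.0, 0.944, -0.331, -0.0]
force: [-0.4, 0.4, -0.4]
gripper_width: 45.2
```

Request:
drive_tool:
  moves:
    - [0, 0, 1, 0, 0, 0, 45]
    - [0, 0, 2, 0, 0, 0, 45]
    - [0, 0, 2, 0, 0, 0, 45]

```text
t: 8.35
eef_pos: [448.7, -265.6, 0.2]
orientation: [-0.0, 0.944, -0.331, -0.0]
force: [-1.0, 0.2, -1.5]
gripper_width: 45.0
```

Request:
drive_tool:
  moves:
    - [0, 0, 1, 0, 0, 0, 45]
    - [0, 0, 2, 0, 0, 0, 45]
    - [0, 0, 2, 0, 0, 0, 45]

```text
t: 8.65
eef_pos: [448.7, -265.6, -1.8]
orientation: [-0.0, 0.944, -0.331, -0.0]
force: [-1.0, -0.8, 0.3]
gripper_width: 45.1
```

Request:
drive_tool:
  moves:
    - [0, 0, 1, 0, 0, 0, 45]
    - [0, 0, 1, 0, 0, 0, 45]
    - [0, 0, 1, 0, 0, 0, 45]

```text
t: 8.95
eef_pos: [448.8, -265.6, -2.7]
orientation: [-0.0, 0.944, -0.331, -0.0]
force: [0.9, 0.2, 0.1]
gripper_width: 44.9
```

Request:
drive_tool:
  moves:
    - [0, 0, 1, 0, 0, 0, 45]
    - [0, 0, 1, 0, 0, 0, 45]
    - [0, 0, 1, 0, 0, 0, 45]

```text
t: 9.25
eef_pos: [448.8, -265.6, -3.7]
orientation: [-0.0, 0.944, -0.331, -0.0]
force: [0.3, -1.1, 0.5]
gripper_width: 44.9
```

```bash
python3 tip.py | head -12
python3 - <<'E'
from bench import ctrl
import cv2,numpy as np
a=ctrl.snapshot("scene")["image"][105:160,215:285].astype(float)
a=255*np.clip(a/120,0,1)**.6
cv2.imwrite("pics/c5.png",cv2.resize(a.astype(np.uint8),(700,550),interpolation=0)[...,::-1])
E
```

```text
[ 448.8 -265.6   -3.7] [ 0.3 -1.1  0.5] 44.9
-5 35 [-65. -57. -43. -31.  56.]
0 54 [-67. -54. -43. -27.  66.]
5 6 [-38. -32. -20.  -3.  17.]
10 22 [-35. -31.  -0.  11.  21.]
15 14 [-38. -37. -28.  17.  22.]
20 8 [-39. -38. -37. -32.   5.]
25 9 [-39. -37. -35.  21.  23.]
30 8 [-39. -38. -36. -31.   4.]
35 6 [-41. -26.  19.  21.  21.]
40 3 [22. 22. 23. 25. 27.]
45 1 [-50. -50. -50. -50. -50.]
```

View pics/c5.png

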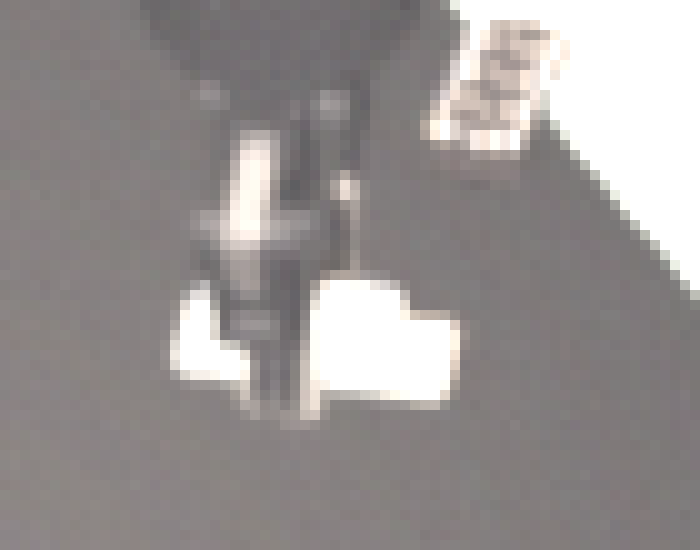

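The fingertip is now about 3 mm above the worktop, at crop (280,415) beside the slide's edge. So eef z reads about 25–30 mm low, or the tips are that much shorter than given. I'll find the contact height.

Request:
drive_tool:
  moves:
    - [0, 0, 1, 0, 0, 0, 45]
    - [0, 0, 1, 0, 0, 0, 45]
    - [0, 0, 1, 0, 0, 0, 45]

```text
t: 9.65
eef_pos: [448.8, -265.6, -4.7]
orientation: [-0.0, 0.944, -0.331, -0.0]
force: [0.1, 0.1, 0.2]
gripper_width: 44.9
```

Request:
drive_tool:
  moves:
    - [0, 0, 1, 0, 0, 0, 45]
    - [0, 0, 1, 0, 0, 0, 45]
    - [0, 0, 1, 0, 0, 0, 45]

```text
t: 9.95
eef_pos: [448.8, -265.6, -5.7]
orientation: [-0.0, 0.944, -0.331, -0.0]
force: [-0.4, -0.8, -0.1]
gripper_width: 44.9
```

Request:
drive_tool:
  moves:
    - [0, 0, 1, 0, 0, 0, 45]
    - [0, 0, 1, 0, 0, 0, 45]
    - [0, 0, 1, 0, 0, 0, 45]

```text
t: 10.25
eef_pos: [448.8, -265.6, -6.7]
orientation: [-0.0, 0.944, -0.331, -0.0]
force: [-0.3, -0.1, 0.1]
gripper_width: 45.1
```

Request:
drive_tool:
  moves:
    - [0, 0, 1, 0, 0, 0, 45]
    - [0, 0, 1, 0, 0, 0, 45]
    - [0, 0, 1, 0, 0, 0, 45]

```text
t: 10.55
eef_pos: [448.8, -265.6, -7.7]
orientation: [-0.0, 0.944, -0.331, -0.0]
force: [-0.3, 0.1, 0.3]
gripper_width: 45.0
```

Request:
drive_tool:
  moves:
    - [0, 0, 1, 0, 0, 0, 45]
    - [0, 0, 1, 0, 0, 0, 45]
    - [0, 0, 1, 0, 0, 0, 45]

```text
t: 10.85
eef_pos: [448.8, -265.6, -7.8]
orientation: [-0.0, 0.944, -0.331, -0.0]
force: [-1.0, 0.8, 6.8]
gripper_width: 45.5
```

Request:
drive_tool:
  moves:
    - [0, 0, 1, 0, 0, 0, 45]
    - [0, 0, 1, 0, 0, 0, 45]
    - [0, 0, 1, 0, 0, 0, 45]

```text
t: 11.15
eef_pos: [448.8, -265.7, -7.8]
orientation: [-0.0, 0.944, -0.331, -0.001]
force: [-4.0, 2.8, 13.9]
gripper_width: 44.9
```

```bash
python3 tip.py | head -9
```

```text
[ 448.8 -265.7   -7.8] [-4.   2.8 13.9] 44.9
-5 45 [-67. -57. -43. -32.  54.]
0 38 [-64. -55. -44. -33.  65.]
5 13 [-36. -34. -26.  21.  41.]
10 16 [-37. -33.  -4.  11.  25.]
15 13 [-39. -38. -29.   6.  23.]
20 9 [-38. -37. -37. -36. -30.]
25 7 [-37. -36. -36. -30.   9.]
30 8 [-40. -40.  20.  22.  23.]
```

Contact is at eef z = -7.8 with the opening at 45. I'll raise about 8 mm, grip, then lift.

Request:
drive_tool:
  moves:
    - [0, 0, -10, 0, 0, 0, 45]
    - [0, 0, -10, 0, 0, 0, 45]
    - [0, 0, -10, 0, 0, 0, 30]
    - [0, 0, -10, 0, 0, 0, 15]
    - [0, 0, -10, 0, 0, 0, 15]
  grip_force: 25

```text
t: 11.7
eef_pos: [448.9, -265.7, 0.5]
orientation: [-0.0, 0.944, -0.331, -0.0]
force: [-0.9, 0.7, 3.8]
gripper_width: 25.0
```

Request:
drive_tool:
  moves:
    - [0, 0, 0, 0, 0, 0, 15]
    - [0, 0, 0, 0, 0, 0, 15]
    - [0, 0, 0, 0, 0, 0, 15]

```text
t: 12.0
eef_pos: [448.9, -265.7, 0.5]
orientation: [0.0, 0.944, -0.331, 0.0]
force: [-1.3, 1.4, 3.5]
gripper_width: 25.2
```

Request:
drive_tool:
  moves:
    - [0, 0, -3, 0, 0, 0, 15]
    - [0, 0, -10, 0, 0, 0, 15]
    - [0, 0, -25, 0, 0, 0, 15]
    - [0, 0, -40, 0, 0, 0, 15]
    - [0, 0, -40, 0, 0, 0, 15]

```text
t: 12.5
eef_pos: [451.1, -267.2, 43.5]
orientation: [0.001, 0.944, -0.331, 0.003]
force: [0.2, 0.2, 0.1]
gripper_width: 24.8
```

```bash
python3 tip.py | head -24
python3 - <<'E'
from bench import ctrl
import cv2,numpy as np
a=ctrl.snapshot("scene")["image"][85:160,205:300].astype(float)
a=255*np.clip(a/200,0,1)**.7
cv2.imwrite("pics/c6.png",cv2.resize(a.astype(np.uint8),(760,600),interpolation=0)[...,::-1])
E
```

```text
[ 451.1 -267.2   43.5] [0.2 0.2 0.1] 24.8
-5 64 [-64. -43. -21.   8.  27.]
0 86 [-62. -46. -21.  -0.  20.]
5 5 [-66. -60.  12.  20.  23.]
10 0 
15 0 
20 0 
25 0 
30 0 
35 0 
40 0 
45 2 [-19. -19. -18. -17. -16.]
50 7 [-21. -20.  -6.   9.  11.]
55 13 [-24. -21. -18.  11.  14.]
60 7 [-29. -28. -25. -22.   2.]
65 11 [-28. -26. -23. -17.  14.]
70 10 [-29. -27. -25.   3.  14.]
75 9 [-29. -28. -28. -25. -24.]
80 1 [8. 8. 8. 8. 8.]
85 0 
90 0 
95 2 [-45. -45. -44. -44. -44.]
100 9 [-47. -45. -45. -44. -41.]
105 4 [-49. -48. -47. -41. -27.]
```

View pics/c6.png

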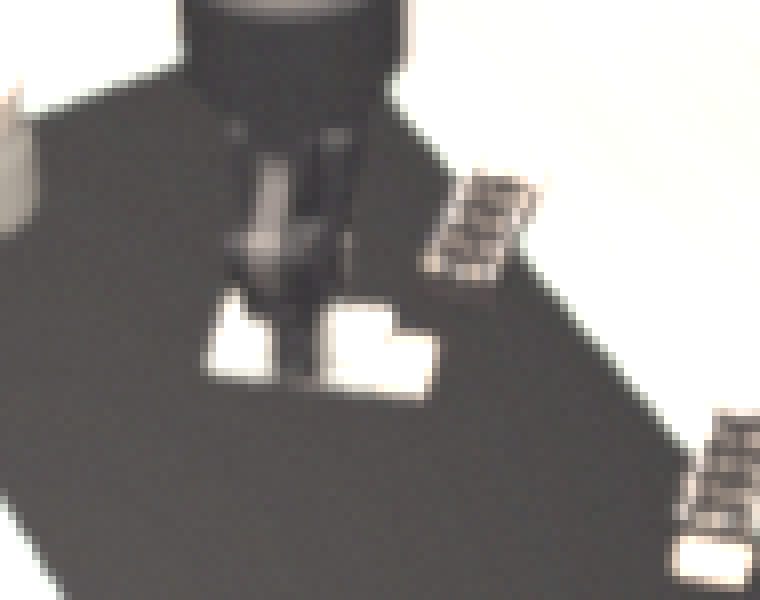

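The slide hangs level in the jaws at crop (320,350), gripped at the chamber part, and lifted about 43 mm. Next I carry it to the oblong block.

```bash
python3 go.py 469.5,90,60,-5.8
```

```text
t 12.6 pos [ 449.6 -266.2   41.6] F [-0.1  0.3 -0.7] w 24.7 q [-0.62  0.37  1.99  0.    0.78  1.63] tip 25.0
469.5,90,60,-5.8 -> [-206.6 -290.8  -18.9] [ 0.001 -0.002 -0.573]
```

Request:
drive_tool:
  moves:
    - [-20, -29, -10, 0, 0, -0.06, 15]
    - [-50, -70, -19, 0, 0, -0.16, 15]
    - [-80, -112, -19, 0, 0, -0.28, 15]
    - [-110, -154, -19, 0, 0, -0.4, 15]
    - [-140, -196, -19, 0, 0, -0.5, 15]

```text
t: 13.1
eef_pos: [460.8, -29.8, 59.2]
orientation: [-0.0, 0.996, -0.085, -0.0]
force: [0.8, -0.3, -0.6]
gripper_width: 24.9
```

```bash
sleep 0; python3 -c "
from bench import ctrl
ctrl.snapshot('top');ctrl.snapshot('top')"; python3 go.py 469.5,90,60,-5.8
```

```text
t 13.2 pos [460.  -26.2  58.8] F [-0.1 -0.6 -0.3] w 25.1 q [-0.15  0.24  2.12  0.    0.78  1.58] tip 25.0
469.5,90,60,-5.8 -> [  -9.8 -116.2   -1. ] [-0.002  0.002 -0.064]
```

Request:
drive_tool:
  moves:
    - [-3, -36, -1, 0, 0, -0.03, 15]
    - [-7, -76, -1, 0, 0, -0.064, 15]
    - [-9, -104, -1, 0, 0, -0.064, 15]
    - [-10, -116, -1, 0, 0, -0.064, 15]
    - [-10, -116, -1, 0, 0, -0.064, 15]

```text
t: 13.7
eef_pos: [471.5, 84.9, 60.1]
orientation: [0.0, 0.999, -0.054, -0.0]
force: [-0.1, -0.2, -1.0]
gripper_width: 25.4
```

```bash
python3 - <<'E'
from bench import ctrl
import cv2,numpy as np
from h import *
s=ctrl.snapshot("scene"); a=s["image"][165:285,245:375]
cv2.imwrite("pics/c7.png",cv2.resize(a,(650,600),interpolation=3)[...,::-1])
np.savez("s7.npz",**s)
np.savez("t7.npz",**ctrl.snapshot("top"))
E
python3 go.py 469.5,90,30,-5.8
```

```text
t 13.8 pos [471.3  83.5  60.1] F [ 0.2  0.8 -1.6] w 25.2 q [ 0.08  0.27  2.08 -0.    0.79  1.77] tip 25.0
469.5,90,30,-5.8 -> [-2.4 -6.2 30.1] [ 0.001  0.001 -0.009]
```

View pics/c7.png

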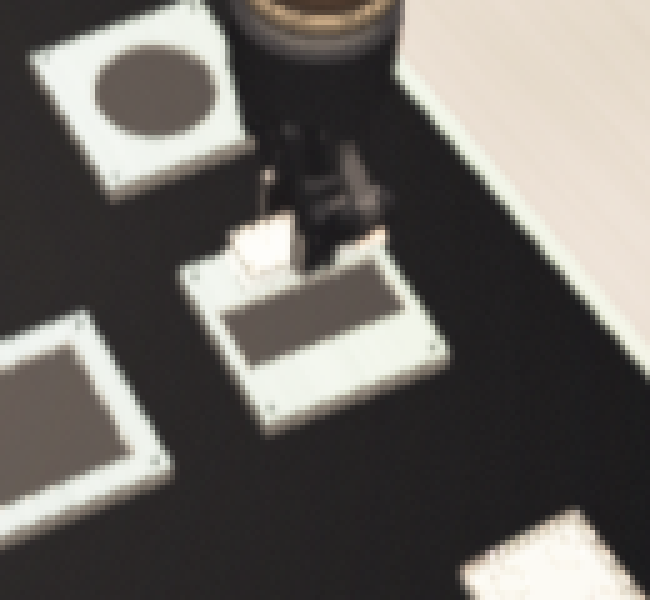

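The slide hangs over the block's far side in the crop, which fits its height and the 6 mm y offset. I correct and descend.

Request:
drive_tool:
  moves:
    - [-2.4, -6.2, 10, 0, 0, -0.009, 15]
    - [-2.4, -6.2, 25, 0, 0, -0.009, 15]
    - [-2.4, -6.2, 32, 0, 0, -0.009, 15]
    - [-2.4, -6.2, 32, 0, 0, -0.009, 15]
    - [-2.4, -6.2, 32, 0, 0, -0.009, 15]

```text
t: 14.3
eef_pos: [469.7, 90.4, 28.1]
orientation: [0.0, 0.999, -0.051, -0.0]
force: [0.7, -0.3, -0.8]
gripper_width: 24.9
```

```bash
python3 go.py 469.5,90,18,-5.8;python3 - <<'E'
from h import *
from tip import cloud
s,P=cloud("scene")
np.savez("s8.npz",**s)
# white slide ends: measure corners along x of the held slide; block frame
a=np.radians(-5.8);X=np.array([np.cos(a),np.sin(a)]);Y=np.array([-np.sin(a),np.cos(a)])
Q=P[...,:2]-[463.5,90.5]; x=Q@X;y=Q@Y;z=P[...,2]
g=s["image"].min(2)
for lo,hi,nm in((32,42,"lid"),(22,31,"frost")):
    m=(g>150)&(z>lo)&(z<hi)&(abs(x)<70)&(abs(y)<50)
    if m.sum(): print(nm,m.sum(),"x",np.percentile(x[m],[2,98]).round(1),"y",np.percentile(y[m],[2,50,98]).round(1))
cv2.imwrite("pics/c8.png",cv2.resize(s["image"][165:285,245:375],(650,600),interpolation=3)[...,::-1])
E
```

```text
t 14.3 pos [469.7  90.4  28.1] F [ 0.7 -0.3 -0.8] w 24.9 q [ 0.1   0.33  2.09 -0.    0.72  1.77] tip 25.0
469.5,90,18,-5.8 -> [-0.2  0.5 10.1] [ 0.     0.001 -0.   ]
lid 87 x [ 9.6 40.2] y [-13.5   1.   14.4]
frost 21 x [-34.   41.4] y [-13.9   8.7  12.1]
```

View pics/c8.png

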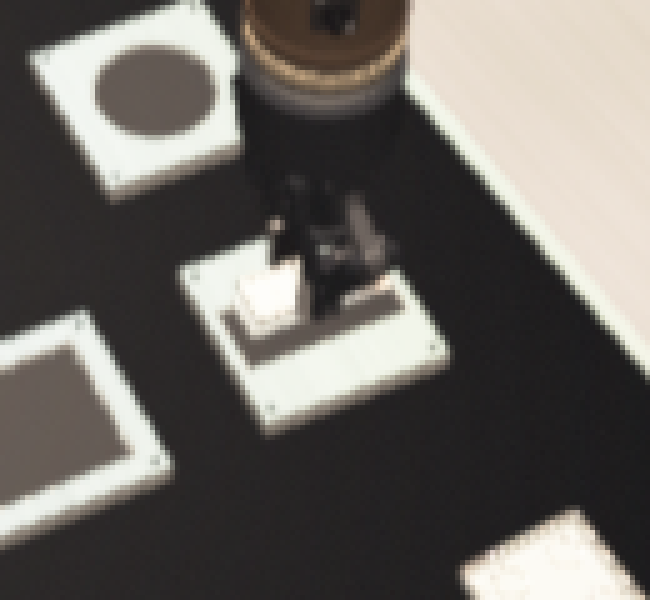

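In the block frame the slide is centred in y (-13.5 to 14.4) and sits about 3 mm toward +x. I shift 2.5 mm back and go down in steps, watching the force.

Request:
drive_tool:
  moves:
    - [-2.5, 0.5, 4, 0, 0, 0, 15]
    - [-2.5, 0.5, 8, 0, 0, 0, 15]
    - [-2.5, 0.5, 12, 0, 0, 0, 15]
    - [-2.5, 0.5, 14, 0, 0, 0, 15]
    - [-2.5, 0.5, 14, 0, 0, 0, 15]

```text
t: 14.85
eef_pos: [467.0, 90.6, 14.0]
orientation: [0.0, 0.999, -0.05, -0.0]
force: [0.1, -0.7, 0.2]
gripper_width: 25.3
```

Request:
drive_tool:
  moves:
    - [0, 0, 1, 0, 0, 0, 15]
    - [0, 0, 2, 0, 0, 0, 15]
    - [0, 0, 3, 0, 0, 0, 15]
    - [0, 0, 3, 0, 0, 0, 15]

```text
t: 15.25
eef_pos: [467.3, 90.6, 11.3]
orientation: [0.0, 0.999, -0.05, -0.0]
force: [0.1, 1.1, -0.1]
gripper_width: 25.2
```

Request:
drive_tool:
  moves:
    - [0, 0, 1, 0, 0, 0, 15]
    - [0, 0, 1, 0, 0, 0, 15]

```text
t: 15.45
eef_pos: [467.3, 90.6, 10.3]
orientation: [-0.0, 0.999, -0.05, -0.0]
force: [-1.1, 0.3, -0.4]
gripper_width: 25.1
```

Request:
drive_tool:
  moves:
    - [0, 0, 1, 0, 0, 0, 15]
    - [0, 0, 1, 0, 0, 0, 15]

```text
t: 15.65
eef_pos: [467.2, 90.6, 9.3]
orientation: [0.0, 0.999, -0.05, -0.0]
force: [1.1, -0.8, -1.1]
gripper_width: 24.7
```

Request:
drive_tool:
  moves:
    - [0, 0, 1, 0, 0, 0, 15]
    - [0, 0, 1, 0, 0, 0, 15]

```text
t: 15.85
eef_pos: [467.4, 90.6, 8.5]
orientation: [-0.0, 0.999, -0.05, 0.0]
force: [-0.1, -0.2, 0.3]
gripper_width: 24.9
```

Request:
drive_tool:
  moves:
    - [0, 0, 0.7, 0, 0, 0, 15]
    - [0, 0, 0.7, 0, 0, 0, 15]

```text
t: 16.05
eef_pos: [467.5, 90.7, 8.4]
orientation: [0.0, 0.999, -0.05, -0.0]
force: [-1.9, -0.5, 7.4]
gripper_width: 25.2
```

Request:
drive_tool:
  moves:
    - [0, 0, 0.7, 0, 0, 0, 15]
    - [0, 0, 0.7, 0, 0, 0, 15]

```text
t: 16.25
eef_pos: [467.5, 90.6, 8.4]
orientation: [0.0, 0.999, -0.05, -0.0]
force: [-4.3, -0.9, 13.2]
gripper_width: 24.7
```

Contact is at z 8.4, as predicted for the recess floor. I back off slightly and release.

Request:
drive_tool:
  moves:
    - [0, 0, -1.2, 0, 0, 0, 15]
    - [0, 0, -1.2, 0, 0, 0, 28]
    - [0, 0, -1.2, 0, 0, 0, 34]
    - [0, 0, -1.2, 0, 0, 0, 40]
    - [0, 0, -1.2, 0, 0, 0, 45]

```text
t: 16.75
eef_pos: [467.2, 90.6, 7.9]
orientation: [0.0, 0.999, -0.05, -0.0]
force: [-0.2, 0.2, -0.5]
gripper_width: 44.6
```

Request:
drive_tool:
  moves:
    - [0, 0, -8, 0, 0, 0, 45]
    - [0, 0, -30, 0, 0, 0, 60]
    - [0, 0, -60, 0, 0, 0, 85]
    - [0, 0, -60, 0, 0, 0, 85]
    - [0, 0, -60, 0, 0, 0, 85]

```text
t: 17.25
eef_pos: [468.3, 90.7, 69.3]
orientation: [-0.0, 0.999, -0.05, 0.001]
force: [0.7, 0.9, -0.1]
gripper_width: 85.1
```

```bash
python3 go.py 452.8,283,70,0;python3 - <<'E'
from h import *
from tip import cloud
s,P=cloud("scene")
a=np.radians(-5.8);X=np.array([np.cos(a),np.sin(a)]);Y=np.array([-np.sin(a),np.cos(a)])
Q=P[...,:2]-[463.5,90.5]; x=Q@X;y=Q@Y;z=P[...,2]
g=s["image"].min(2); m=(g>150)&(z>16)&(z<26)&(abs(x)<48)&(abs(y)<25)
print(m.sum(),"z",np.median(z[m]),"x",np.percentile(x[m],[2,98]).round(1),"y",np.percentile(y[m],[2,50,98]).round(1))
cv2.imwrite("pics/c9.png",cv2.resize(s["image"][165:305,245:405],(640,560),interpolation=3)[...,::-1])
E
```

```text
t 17.25 pos [468.3  90.7  69.3] F [ 0.7  0.9 -0.1] w 85.1 q [0.1  0.25 2.08 0.   0.81 1.77] tip 25.0
452.8,283,70,0 -> [ -34.7 -189.7   -0.7] [-0.    -0.003 -0.101]
200 z 21.19363052518031 x [-15.9  36.4] y [-13.1   2.8  15.5]
```

View pics/c9.png

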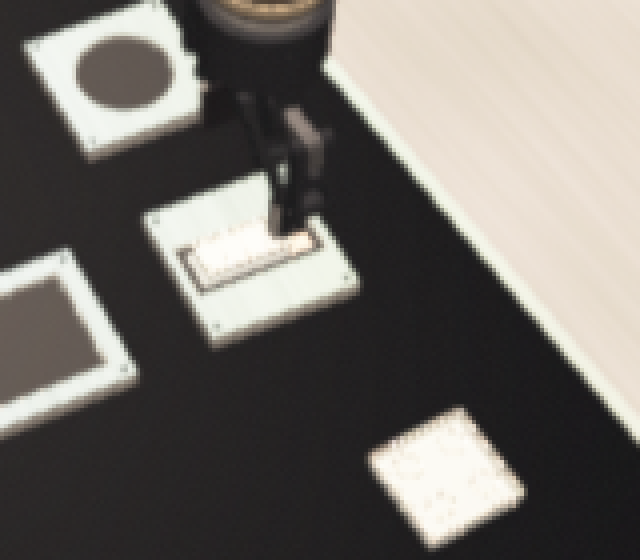

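The slide lies in its recess with its top at z 21.2 (21 expected). It is well inside, and the dark gap shows all round. Next is the four-well dish, with approach opening 85.

Request:
drive_tool:
  moves:
    - [-9, -48, -1, 0, 0, -0.03, 85]
    - [-18, -96, -1, 0, 0, -0.06, 85]
    - [-27, -144, -1, 0, 0, -0.1, 85]
    - [-35, -190, -1, 0, 0, -0.101, 85]
    - [-35, -190, -1, 0, 0, -0.101, 85]

```text
t: 17.8
eef_pos: [450.8, 287.9, 68.4]
orientation: [-0.001, 1.0, 0.003, 0.0]
force: [1.0, -0.3, 0.3]
gripper_width: 84.6
```

Request:
drive_tool:
  moves:
    - [0, 0, 15, 0, 0, 0, 85]
    - [0, 0, 30, 0, 0, 0, 85]
    - [0, 0, 30, 0, 0, 0, 85]

```text
t: 18.1
eef_pos: [448.3, 280.0, 35.2]
orientation: [0.002, 1.0, -0.001, -0.004]
force: [-0.4, -0.5, -1.0]
gripper_width: 84.7
```

```bash
python3 go.py 452.8,283,-5,0
python3 - <<'E'
from h import *
from tip import cloud
for n in("top","scene"):
    s,P=cloud(n); np.savez(n+"9.npz",**s)
    m=(s["image"].min(2)>150)&(P[...,2]>8)&(P[...,2]<20)&(abs(P[...,0]-453)<50)&(abs(P[...,1]-283)<50)
    print(n,m.sum(),np.percentile(P[m][:,0],[3,97]).round(1),np.percentile(P[m][:,1],[3,97]).round(1))
    P[...,2][P[...,2]<25]=0; k=(P[...,2]>25)&(P[...,2]<75)&(abs(P[...,0]-453)<14)&(abs(P[...,1]-283)<80)
    if k.sum(): print(" fingers y",np.percentile(P[k][:,1],[2,25,50,75,98]).round(1))
cv2.imwrite("pics/c10.png",cv2.resize(s["image"][210:350,290:450],(640,560),interpolation=3)[...,::-1])
E
```

```text
t 18.1 pos [448.3 280.   35.2] F [-0.4 -0.5 -1. ] w 84.7 q [ 0.48  0.4   1.97 -0.    0.79  2.05] tip 25.0
452.8,283,-5,0 -> [ 4.8 -3.1 40.2] [ 0.004  0.008 -0.002]
top 248 [420.2 481.8] [252.1 299. ]
scene 644 [424.7 485.5] [253.4 313.8]
 fingers y [226.8 237.2 238.5 329.3 336.6]
```

View pics/c10.png

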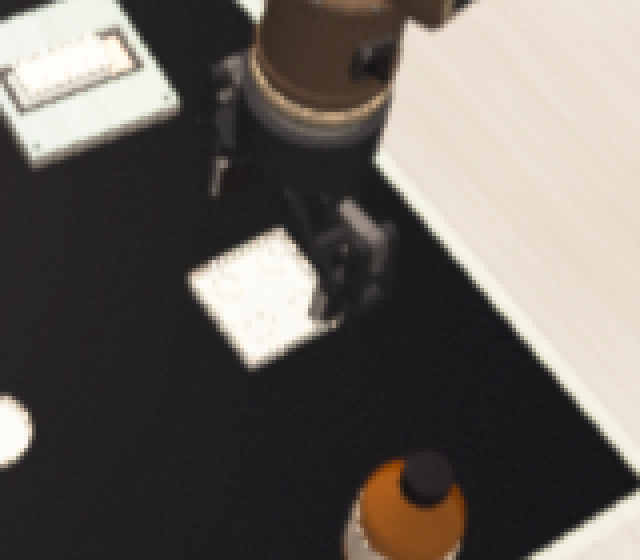

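The fingers straddle the dish, with the near finger at (350,265). The dish centre measures about (453.5, 283.3). I descend.

Request:
drive_tool:
  moves:
    - [5, -3, 6, 0.004, 0.008, -0.002, 85]
    - [5, -3, 16, 0.004, 0.008, -0.002, 85]
    - [5, -3, 26, 0.004, 0.008, -0.002, 85]
    - [5, -3, 28, 0.004, 0.008, -0.002, 85]
    - [5, -3, 28, 0.004, 0.008, -0.002, 85]

```text
t: 18.7
eef_pos: [455.8, 285.8, 10.3]
orientation: [-0.002, 1.0, 0.001, 0.003]
force: [-0.3, -0.5, -0.0]
gripper_width: 84.8
```

```bash
python3 go.py 453,283.3,-5,0
```

```text
t 18.7 pos [455.8 285.8  10.3] F [-0.3 -0.5 -0. ] w 84.8 q [ 0.48  0.45  1.96 -0.    0.73  2.05] tip 25.0
453,283.3,-5,0 -> [-2.9  2.5 15.3] [-0.003 -0.006  0.002]
```

Request:
drive_tool:
  moves:
    - [-2.5, 2.3, 0, -0.003, -0.006, 0.002, 85]
    - [-2.5, 2.3, 4, -0.003, -0.006, 0.002, 85]
    - [-2.5, 2.3, 9, -0.003, -0.006, 0.002, 85]
    - [-2.5, 2.3, 14, -0.003, -0.006, 0.002, 85]
    - [-2.5, 2.3, 15, -0.003, -0.006, 0.002, 85]

```text
t: 19.2
eef_pos: [453.6, 283.7, -4.6]
orientation: [-0.0, 1.0, 0.0, 0.0]
force: [0.8, -0.1, -1.1]
gripper_width: 85.1
```

Request:
drive_tool:
  moves:
    - [0, 0, 0, 0, 0, 0, 85]
    - [0, 0, 0, 0, 0, 0, 72]
    - [0, 0, 0, 0, 0, 0, 55]
    - [0, 0, 0, 0, 0, 0, 55]
    - [0, 0, 0, 0, 0, 0, 55]
  grip_force: 25

```text
t: 19.7
eef_pos: [454.6, 284.2, -3.5]
orientation: [-0.001, 1.0, 0.0, 0.001]
force: [0.2, 0.3, 3.1]
gripper_width: 64.6
```

Request:
drive_tool:
  moves:
    - [0, 0, 0, 0, 0, 0, 55]
    - [0, 0, -3, 0, 0, 0, 55]
    - [0, 0, -8, 0, 0, 0, 55]
    - [0, 0, -15, 0, 0, 0, 55]
    - [0, 0, -15, 0, 0, 0, 55]

```text
t: 20.2
eef_pos: [455.1, 284.4, 12.4]
orientation: [-0.001, 1.0, 0.0, 0.002]
force: [1.4, 0.4, 0.1]
gripper_width: 64.9
```

```bash
python3 go.py 615.5,80,60,-5
python3 - <<'E'
from tip import *
s,P=cloud("scene")
m=(s["image"].min(2)>150)&(P[...,2]>20)&(P[...,2]<50)&(abs(P[...,0]-453)<36)&(abs(P[...,1]-283)<33)
x,y,z=P[m].T; A=np.c_[x-453,y-283,np.ones_like(x)]; c=np.linalg.lstsq(A,z,rcond=None)[0]
print(m.sum(),"plane slope,z",c.round(3), np.percentile(x,[3,97]).round(1),np.percentile(y,[3,97]).round(1))
E
```

```text
t 20.2 pos [455.1 284.4  12.4] F [1.4 0.4 0.1] w 64.9 q [ 0.48  0.44  1.96 -0.    0.73  2.05] tip 25.0
615.5,80,60,-5 -> [160.5 204.4 -47.4] [-0.002 -0.004  0.088]
457 plane slope,z [-7.0000e-03 -1.0000e-03  3.0837e+01] [442.3 486.4] [254.4 312.1]
```

The dish is lifted and level: slope 0.007, top at 30.8, so underside = eef z + 3.4. I carry it to the square block.

Request:
drive_tool:
  moves:
    - [4, 5, -20, 0, 0, 0, 55]
    - [26, 33, -45, 0, 0, 0.02, 55]
    - [52, 66, -48, 0, 0, 0.04, 55]
    - [79, 100, -48, 0, 0, 0.06, 55]
    - [105, 133, -48, 0, 0, 0.088, 55]

```text
t: 20.75
eef_pos: [560.2, 149.7, 59.8]
orientation: [-0.001, 0.999, -0.044, 0.001]
force: [0.5, 0.3, -0.6]
gripper_width: 64.8
```

Request:
drive_tool:
  moves:
    - [25, 32, 0, 0, 0, 0, 55]
    - [45, 57, 0, 0, 0, 0, 55]
    - [54, 70, 0, 0, 0, 0, 55]
    - [54, 70, 0, 0, 0, 0, 55]
    - [54, 70, 0, 0, 0, 0, 55]

```text
t: 21.25
eef_pos: [605.6, 77.1, 58.8]
orientation: [-0.001, 0.999, -0.044, -0.0]
force: [-0.2, 0.3, 0.1]
gripper_width: 65.3
```

```bash
python3 go.py 616.5,80,25,-5
```

```text
t 21.25 pos [605.6  77.1  58.8] F [-0.2  0.3  0.1] w 65.3 q [0.05 0.48 1.77 0.   0.89 1.71] tip 25.0
616.5,80,25,-5 -> [10.6 -3.8 33.8] [-0.002  0.    -0.001]
```

Request:
drive_tool:
  moves:
    - [10.5, -4, 8, 0, 0, 0, 55]
    - [10.5, -4, 20, 0, 0, 0, 55]
    - [10.5, -4, 32, 0, 0, 0, 55]
    - [10.5, -4, 36, 0, 0, 0, 55]
    - [10.5, -4, 36, 0, 0, 0, 55]

```text
t: 21.75
eef_pos: [615.8, 79.8, 21.3]
orientation: [-0.0, 0.999, -0.044, -0.001]
force: [-0.7, 0.1, -0.4]
gripper_width: 64.8
```

```bash
cat > chk.py <<'E'
from tip import *
import sys
cx,cy,a,lo,hi=map(float,sys.argv[1:6])
a=np.radians(a);X=np.array([np.cos(a),np.sin(a)]);Y=np.array([-np.sin(a),np.cos(a)])
for n in("scene","top"):
    s,P=cloud(n)
    Q=P[...,:2]-[cx,cy]; x=Q@X;y=Q@Y;z=P[...,2]
    m=(s["image"].min(2)>150)&(z>lo)&(z<hi)&(abs(x)<45)&(abs(y)<45)
    if m.sum()<10: print(n,"none");continue
    print(n,m.sum(),"z",np.median(z[m]).round(1),"x",np.percentile(x[m],[2,98]).round(1),"y",np.percentile(y[m],[2,98]).round(1))
    if len(sys.argv)>6 and n=="scene":
        u,v=pix(s,[cx,cy,12]).astype(int); cv2.imwrite(sys.argv[6],cv2.resize(s["image"][v-60:v+60,u-70:u+70],(630,540),interpolation=3)[...,::-1])
E
python3 chk.py 615.5 80 -5 36 60; python3 go.py 616.5,80,8,-5
```

```text
scene 283 z 39.8 x [-30.6  31.8] y [-31.   33.2]
top none
t 21.85 pos [617.4  79.7  22.9] F [ 0.4 -0.  -1.7] w 65.1 q [0.06 0.55 1.75 0.   0.84 1.72] tip 25.0
616.5,80,8,-5 -> [-0.9 -0.2 14.9] [-0.001 -0.001 -0.   ]
```

Over the recess, the dish is centred within about 1 mm. I lower it.

Request:
drive_tool:
  moves:
    - [-0.5, 0.5, 5, 0, 0, 0, 55]
    - [-0.5, 0.5, 10, 0, 0, 0, 55]
    - [-0.5, 0.5, 14, 0, 0, 0, 55]
    - [-0.5, 0.5, 16, 0, 0, 0, 55]
    - [-0.5, 0.5, 16, 0, 0, 0, 55]

```text
t: 22.35
eef_pos: [616.7, 79.0, 6.8]
orientation: [-0.001, 0.999, -0.044, 0.001]
force: [0.4, 0.4, -0.2]
gripper_width: 65.1
```

Request:
drive_tool:
  moves:
    - [0, 0, 1, 0, 0, 0, 55]
    - [0, 0, 1, 0, 0, 0, 55]

```text
t: 22.55
eef_pos: [617.3, 79.1, 6.3]
orientation: [-0.001, 0.999, -0.044, 0.001]
force: [0.0, -0.1, -0.4]
gripper_width: 65.0
```

Request:
drive_tool:
  moves:
    - [0, 0, 1, 0, 0, 0, 55]
    - [0, 0, 1, 0, 0, 0, 55]

```text
t: 22.75
eef_pos: [617.2, 79.1, 5.3]
orientation: [-0.001, 0.999, -0.044, 0.001]
force: [-0.1, 0.0, -1.3]
gripper_width: 64.7
```

Request:
drive_tool:
  moves:
    - [0, 0, 1, 0, 0, 0, 55]
    - [0, 0, 1, 0, 0, 0, 55]

```text
t: 22.95
eef_pos: [617.4, 79.1, 4.5]
orientation: [-0.001, 0.999, -0.044, 0.001]
force: [-0.1, 0.8, 1.6]
gripper_width: 64.4
```

Request:
drive_tool:
  moves:
    - [0, 0, 0, 0, 0, 0, 66]
    - [0, 0, 0, 0, 0, 0, 70]
    - [0, 0, 0, 0, 0, 0, 78]
    - [0, 0, 0, 0, 0, 0, 85]
    - [0, 0, 0, 0, 0, 0, 85]

```text
t: 23.45
eef_pos: [617.2, 79.1, 4.3]
orientation: [-0.001, 0.999, -0.044, 0.001]
force: [0.1, -0.3, -0.1]
gripper_width: 85.0
```

Request:
drive_tool:
  moves:
    - [0, 0, -5, 0, 0, 0, 85]
    - [0, 0, -20, 0, 0, 0, 85]
    - [0, 0, -45, 0, 0, 0, 85]
    - [0, 0, -55, 0, 0, 0, 85]
    - [0, 0, -55, 0, 0, 0, 85]

```text
t: 23.95
eef_pos: [619.6, 79.2, 62.5]
orientation: [-0.001, 0.999, -0.044, 0.004]
force: [0.0, -0.0, 0.5]
gripper_width: 84.9
```

```bash
python3 chk.py 615.5 80 -5 18 32;  python3 go.py 630,277,40,0
```

```text
scene 466 z 22.8 x [-28.3  33. ] y [-32.2  32.3]
top none
t 24.05 pos [617.2  79.   59.7] F [-0.6 -0.   0.4] w 84.8 q [0.06 0.5  1.74 0.   0.9  1.71] tip 25.0
630,277,40,0 -> [  -4.6 -198.3   19.9] [-0.001 -0.003 -0.088]
```

The four-well top is at 22.8 (23 expected). Next is the small dish.

Request:
drive_tool:
  moves:
    - [-1, -45, 0, 0, 0, -0.02, 62]
    - [-2, -90, 5, 0, 0, -0.04, 62]
    - [-3, -135, 10, 0, 0, -0.06, 62]
    - [-4, -175, 15, 0, 0, -0.088, 62]
    - [-4.5, -198, 20, 0, 0, -0.088, 62]

```text
t: 24.55
eef_pos: [628.8, 279.7, 37.8]
orientation: [-0.001, 1.0, 0.001, 0.0]
force: [0.3, -0.1, 0.4]
gripper_width: 62.1
```

Request:
drive_tool:
  moves:
    - [0, 0, 0, 0, 0, 0, 62]
    - [0, 0, 0, 0, 0, 0, 62]

```text
t: 24.75
eef_pos: [628.6, 276.4, 37.8]
orientation: [0.0, 1.0, 0.001, -0.0]
force: [-0.1, -0.7, -0.7]
gripper_width: 61.7
```

```bash
python3 chk.py 630 277 0 6 16 pics/c11.png;  python3 go.py 630,277,10,0
```

```text
scene 176 z 10.8 x [-11.5  19.4] y [-18.3  15.8]
top 137 z 10.8 x [-20.    4.5] y [-16.3  18.3]
t 24.85 pos [629.4 275.3  38.7] F [-0.2 -0.2  0.2] w 62.2 q [ 0.35  0.63  1.58 -0.    0.93  1.92] tip 25.0
630,277,10,0 -> [ 0.6 -1.7 28.7] [ 0.    -0.    -0.001]
```

View pics/c11.png

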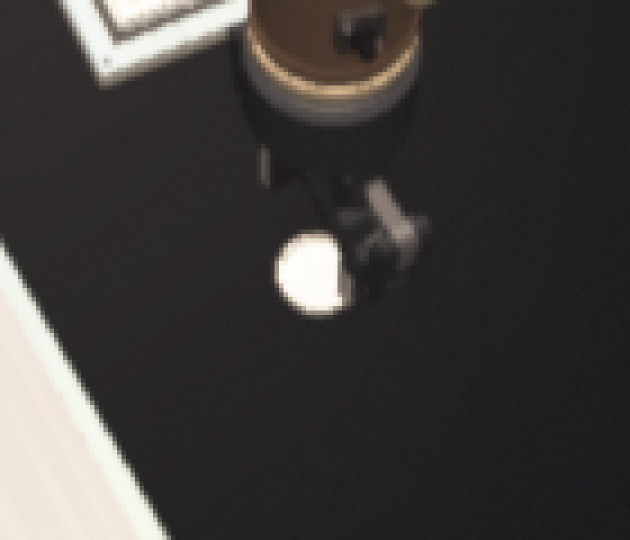

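The fingers straddle the small dish at (315,275) and the positions agree. I descend, grip and lift.

Request:
drive_tool:
  moves:
    - [0.6, -1.7, 12, 0, 0, 0, 62]
    - [0.6, -1.7, 24, 0, 0, 0, 62]
    - [0.6, -1.7, 34, 0, 0, 0, 62]
    - [0.6, -1.7, 39.5, 0, 0, 0, 62]
    - [0.6, -1.7, 39.5, 0, 0, 0, 62]

```text
t: 25.35
eef_pos: [629.3, 277.7, -2.0]
orientation: [0.0, 1.0, -0.0, -0.001]
force: [-0.7, -0.3, 0.1]
gripper_width: 62.1
```

Request:
drive_tool:
  moves:
    - [0, 0, 0, 0, 0, 0, 50]
    - [0, 0, 0, 0, 0, 0, 42]
    - [0, 0, 0, 0, 0, 0, 30]
    - [0, 0, 0, 0, 0, 0, 30]
    - [0, 0, 0, 0, 0, 0, 30]

```text
t: 25.85
eef_pos: [631.5, 278.8, 1.0]
orientation: [-0.001, 1.0, 0.0, 0.002]
force: [-0.0, -0.7, 2.0]
gripper_width: 37.6
```

Request:
drive_tool:
  moves:
    - [0, 0, 0, 0, 0, 0, 30]
    - [0, 0, -3, 0, 0, 0, 30]
    - [0, 0, -8, 0, 0, 0, 30]
    - [0, 0, -15, 0, 0, 0, 30]
    - [0, 0, -15, 0, 0, 0, 30]

```text
t: 26.35
eef_pos: [631.5, 278.8, 16.3]
orientation: [-0.001, 1.0, 0.0, 0.002]
force: [0.1, 0.2, 1.1]
gripper_width: 37.4
```

```bash
python3 chk.py 630 277 0 16 40;  python3 go.py 617,-251.5,60,0
```

```text
scene 97 z 26.8 x [ 2.  19.9] y [-16.5  14.8]
top 97 z 25.8 x [-20.1  -1.7] y [-13.5  18.4]
t 26.45 pos [630.9 278.5  15.5] F [-0.4  0.2 -0. ] w 37.5 q [0.35 0.66 1.58 0.   0.9  1.92] tip 25.0
617,-251.5,60,0 -> [-13.9 530.  -45.2] [-0.001 -0.003  0.   ]
```

```bash
cat > lvl.py <<'E'
from tip import *
cx,cy,lo,hi=map(float,sys.argv[1:5])
for n in("scene","top"):
    s,P=cloud(n); m=(s["image"].min(2)>150)&(P[...,2]>lo)&(P[...,2]<hi)&(np.hypot(P[...,0]-cx,P[...,1]-cy)<35)
    x,y,z=P[m].T
    if len(x)>20: print(n,len(x),np.linalg.lstsq(np.c_[x-cx,y-cy,np.ones_like(x)],z,rcond=None)[0].round(3))
E
python3 lvl.py 630 277 20 36
```

```text
scene 94 [ 0.062 -0.028 25.007]
top 95 [5.0000e-03 1.2000e-02 2.5014e+01]
```

Request:
drive_tool:
  moves:
    - [0, 5, -20, 0, 0, 0, 30]
    - [0, 30, -45, 0, 0, 0, 30]
    - [0, 70, -47, 0, 0, 0, 30]
    - [-2, 115, -47, 0, 0, 0, 30]
    - [-4, 160, -47, 0, 0, 0, 30]

```text
t: 27.05
eef_pos: [626.5, 117.3, 62.1]
orientation: [-0.0, 1.0, 0.001, 0.001]
force: [-0.1, 0.2, -1.3]
gripper_width: 37.6
```

Request:
drive_tool:
  moves:
    - [-1, 45, 0, 0, 0, 0, 30]
    - [-2, 90, 0, 0, 0, 0, 30]
    - [-3, 135, 0, 0, 0, 0, 30]
    - [-4, 180, 0, 0, 0, 0, 30]
    - [-5, 225, 0, 0, 0, 0, 30]

```text
t: 27.55
eef_pos: [621.2, -108.4, 61.4]
orientation: [-0.001, 1.0, 0.0, 0.001]
force: [0.3, -0.0, 0.0]
gripper_width: 37.6
```

```bash
python3 go.py 617,-251.5,60,0
```

```text
t 27.55 pos [ 621.2 -108.4   61.4] F [ 0.3 -0.   0. ] w 37.6 q [-0.24  0.51  1.72  0.    0.91  1.33] tip 25.0
617,-251.5,60,0 -> [ -4.2 143.1   1.2] [-0.001 -0.002  0.   ]
```

Request:
drive_tool:
  moves:
    - [-1, 45, 0, 0, 0, 0, 30]
    - [-2, 90, 0, 0, 0, 0, 30]
    - [-4, 125, 0, 0, 0, 0, 30]
    - [-4, 138, 0, 0, 0, 0, 30]
    - [-4, 138, 0, 0, 0, 0, 30]

```text
t: 28.05
eef_pos: [617.4, -246.5, 61.3]
orientation: [-0.001, 1.0, -0.001, 0.001]
force: [-0.2, 0.5, 0.0]
gripper_width: 37.9
```

Request:
drive_tool:
  moves:
    - [0, 0, 10, 0, 0, 0, 30]
    - [0, 0, 25, 0, 0, 0, 30]
    - [0, 0, 35, 0, 0, 0, 30]
    - [0, 0, 35, 0, 0, 0, 30]
    - [0, 0, 35, 0, 0, 0, 30]

```text
t: 28.55
eef_pos: [617.2, -243.3, 25.3]
orientation: [-0.001, 1.0, 0.001, 0.0]
force: [0.3, 0.3, -0.0]
gripper_width: 38.1
```

```bash
python3 chk.py 616.5 -251.5 0 30 46; python3 lvl.py 616.5 -251.5 28 46; python3 go.py 617,-251.5,12,0
```

```text
scene 41 z 35.7 x [ 0.3 18.7] y [-14.2  19.6]
top 25 z 36.2 x [-16.9  -3.7] y [14.6 37.8]
scene 40 [1.0000e-01 1.4000e-02 3.6136e+01]
top 24 [-0.063  0.07  35.506]
t 28.75 pos [ 618.4 -244.7   27.2] F [-0.5 -0.3 -0.6] w 38.0 q [-0.44  0.61  1.64  0.    0.89  1.13] tip 25.0
617,-251.5,12,0 -> [-1.5  6.8 15.2] [-0.    -0.003  0.   ]
```

Request:
drive_tool:
  moves:
    - [0, 3, 2, 0, 0, 0, 30]
    - [0, 6.8, 5, 0, 0, 0, 30]
    - [0, 6.8, 10, 0, 0, 0, 30]
    - [0, 6.8, 13, 0, 0, 0, 30]
    - [0, 6.8, 13, 0, 0, 0, 30]

```text
t: 29.25
eef_pos: [616.9, -251.1, 12.4]
orientation: [-0.001, 1.0, -0.0, 0.0]
force: [0.3, 0.5, -0.5]
gripper_width: 37.7
```

Request:
drive_tool:
  moves:
    - [0, 0, 0, 0, 0, 0, 30]
    - [0, 0, 0, 0, 0, 0, 30]

```text
t: 29.45
eef_pos: [617.9, -251.3, 13.5]
orientation: [-0.0, 1.0, 0.0, 0.001]
force: [-0.7, 0.0, -0.6]
gripper_width: 38.0
```

```bash
python3 chk.py 616.5 -251.5 0 18 34 pics/c12.png; python3 go.py 618,-251.5,9,0
```

```text
scene 40 z 24.0 x [ 4.2 19.9] y [-20.2  13.6]
top 25 z 24.5 x [-16.7  -4.6] y [ 5.9 22.5]
t 29.55 pos [ 618.  -251.4   13.7] F [-0.5  0.2  0.4] w 37.7 q [-0.45  0.63  1.64  0.    0.87  1.12] tip 25.0
618,-251.5,9,0 -> [0.  0.1 4.7] [-0.001 -0.002  0.   ]
```

View pics/c12.png

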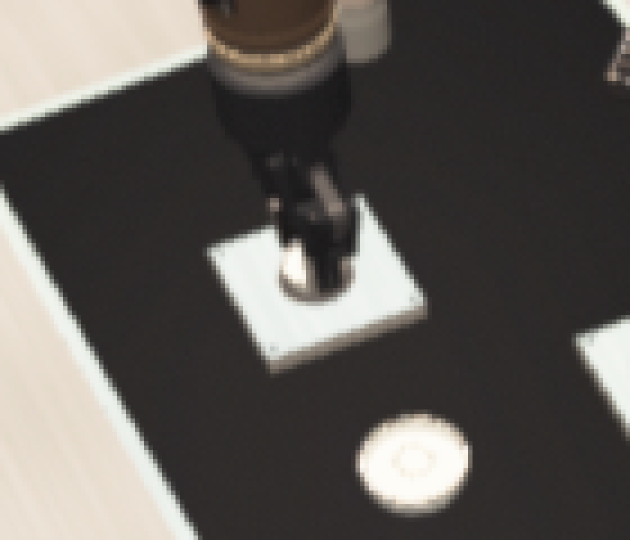

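The dish at (310,275) sits centrally over the dark recess, with its rim just visible. I lower it to contact.

Request:
drive_tool:
  moves:
    - [0, 0, 1, 0, 0, 0, 30]
    - [0, 0, 2, 0, 0, 0, 30]
    - [0, 0, 3, 0, 0, 0, 30]
    - [0, 0, 3.5, 0, 0, 0, 30]
    - [0, 0, 3.5, 0, 0, 0, 30]

```text
t: 30.05
eef_pos: [617.6, -251.3, 9.7]
orientation: [-0.001, 1.0, 0.0, 0.001]
force: [-0.7, -0.6, 0.2]
gripper_width: 37.6
```

Request:
drive_tool:
  moves:
    - [0, 0, 0.8, 0, 0, 0, 30]
    - [0, 0, 0.8, 0, 0, 0, 30]

```text
t: 30.25
eef_pos: [617.7, -251.3, 9.1]
orientation: [-0.001, 1.0, 0.0, 0.001]
force: [-0.5, -0.4, -0.2]
gripper_width: 37.9
```

Request:
drive_tool:
  moves:
    - [0, 0, 0.8, 0, 0, 0, 30]
    - [0, 0, 0.8, 0, 0, 0, 30]

```text
t: 30.45
eef_pos: [617.8, -251.4, 8.9]
orientation: [-0.001, 1.0, 0.0, 0.001]
force: [-0.9, -0.1, 4.0]
gripper_width: 37.6
```

Request:
drive_tool:
  moves:
    - [0, 0, 0.8, 0, 0, 0, 30]
    - [0, 0, 0.8, 0, 0, 0, 30]

```text
t: 30.65
eef_pos: [617.8, -251.4, 8.8]
orientation: [-0.001, 1.0, 0.0, 0.001]
force: [-2.7, 0.6, 7.9]
gripper_width: 37.9
```

Request:
drive_tool:
  moves:
    - [0, 0, -1, 0, 0, 0, 30]
    - [0, 0, -1, 0, 0, 0, 41]
    - [0, 0, -1, 0, 0, 0, 46]
    - [0, 0, -1, 0, 0, 0, 56]
    - [0, 0, -1, 0, 0, 0, 62]

```text
t: 31.15
eef_pos: [617.6, -251.3, 8.2]
orientation: [-0.001, 1.0, 0.0, 0.001]
force: [-0.9, -0.3, -0.2]
gripper_width: 62.4
```

Request:
drive_tool:
  moves:
    - [0, 0, -5, 0, 0, 0, 62]
    - [0, 0, -20, 0, 0, 0, 70]
    - [0, 0, -45, 0, 0, 0, 85]
    - [0, 0, -50, 0, 0, 0, 85]
    - [0, 0, -50, 0, 0, 0, 85]

```text
t: 31.65
eef_pos: [619.5, -252.3, 61.2]
orientation: [0.001, 1.0, 0.0, 0.003]
force: [0.5, -0.1, 0.2]
gripper_width: 85.0
```

```bash
python3 chk.py 616.5 -251.5 0 16 26; python3 lvl.py 616.5 -251.5 16 26; python3 go.py 629.5,-89,45,0
```

```text
scene 134 z 18.5 x [-37.9  38.7] y [-33.6  35.2]
top 131 z 18.8 x [-19.4   9.7] y [-11.2  21. ]
scene 112 [-9.0000e-03  4.9000e-02  1.9624e+01]
top 125 [-2.7000e-02 -1.0000e-02  1.8962e+01]
t 31.85 pos [ 616.7 -251.    57.4] F [-0.1 -0.4 -0.4] w 84.7 q [-0.45  0.57  1.63  0.    0.94  1.12] tip 25.0
629.5,-89,45,0 -> [  12.8 -161.9   12.7] [-0.002 -0.     0.   ]
```

Small dish top is at about 19–19.6 (20 expected). Now the large dish.

Request:
drive_tool:
  moves:
    - [3, -40, 0, 0, 0, 0, 85]
    - [6, -80, 4, 0, 0, 0, 85]
    - [10, -120, 8, 0, 0, 0, 85]
    - [12.8, -155, 12, 0, 0, 0, 85]
    - [12.8, -162, 12, 0, 0, 0, 85]

```text
t: 32.35
eef_pos: [628.7, -85.2, 44.6]
orientation: [-0.002, 1.0, 0.002, -0.001]
force: [-0.7, -0.1, -0.3]
gripper_width: 85.1
```

Request:
drive_tool:
  moves:
    - [0, 0, 0, 0, 0, 0, 85]
    - [0, 0, 0, 0, 0, 0, 85]
    - [0, 0, 0, 0, 0, 0, 85]

```text
t: 32.65
eef_pos: [630.5, -90.9, 46.7]
orientation: [-0.0, 1.0, -0.001, 0.001]
force: [-0.0, -0.7, 0.2]
gripper_width: 85.1
```

```bash
python3 chk.py 629.5 -89 0 9 22; python3 go.py 629.5,-89,-4,0
```

```text
scene 283 z 15.1 x [-24.5  29.1] y [-29.   28.2]
top none
t 32.75 pos [630.6 -90.9  46.9] F [-0.5 -0.3 -0.2] w 84.9 q [-0.21  0.54  1.71  0.    0.89  1.36] tip 25.0
629.5,-89,-4,0 -> [-1.2 -1.8 50.9] [-0.001 -0.002 -0.002]
```

Request:
drive_tool:
  moves:
    - [-1, -1.5, 15, 0, 0, 0, 85]
    - [-1, -1.5, 30, 0, 0, 0, 85]
    - [-1, -1.5, 42, 0, 0, 0, 85]
    - [-1, -1.5, 50, 0, 0, 0, 85]
    - [-1, -1.5, 50, 0, 0, 0, 85]

```text
t: 33.25
eef_pos: [627.5, -87.5, -5.8]
orientation: [-0.001, 1.0, 0.0, -0.001]
force: [-0.0, 0.2, -0.8]
gripper_width: 84.9
```

Request:
drive_tool:
  moves:
    - [0, 0, 0, 0, 0, 0, 78]
    - [0, 0, 0, 0, 0, 0, 68]
    - [0, 0, 0, 0, 0, 0, 52]
    - [0, 0, 0, 0, 0, 0, 52]
    - [0, 0, 0, 0, 0, 0, 52]

```text
t: 33.75
eef_pos: [630.7, -88.0, -2.1]
orientation: [-0.0, 1.0, 0.0, 0.002]
force: [0.4, 0.1, 4.9]
gripper_width: 60.7
```

Request:
drive_tool:
  moves:
    - [0, 0, 0, 0, 0, 0, 52]
    - [0, 0, -3, 0, 0, 0, 52]
    - [0, 0, -8, 0, 0, 0, 52]
    - [0, 0, -15, 0, 0, 0, 52]
    - [0, 0, -15, 0, 0, 0, 52]

```text
t: 34.25
eef_pos: [630.2, -88.1, 12.8]
orientation: [-0.0, 1.0, 0.0, 0.002]
force: [0.6, 0.5, 0.1]
gripper_width: 60.2
```

```bash
python3 chk.py 629.5 -89 0 18 45; python3 lvl.py 629.5 -89 22 42; python3 go.py 458,-74.5,60,0
```

```text
scene 165 z 29.9 x [ 2.  29.7] y [-27.1  28.1]
top none
scene 161 [2.3000e-02 1.0000e-02 2.8879e+01]
t 34.45 pos [629.3 -87.8  11.6] F [ 0.5 -0.3 -0.2] w 60.1 q [-0.21  0.59  1.72  0.    0.83  1.36] tip 25.0
458,-74.5,60,0 -> [-171.2  -13.4  -48.7] [-0.001 -0.002  0.   ]
```

The large dish is held and lifted level (underside about eef z + 2). I carry it to the large block.

Request:
drive_tool:
  moves:
    - [-5, 0, -25, 0, 0, 0, 52]
    - [-35, -3, -48, 0, 0, 0, 52]
    - [-75, -6, -48, 0, 0, 0, 52]
    - [-115, -9, -48, 0, 0, 0, 52]
    - [-150, -12, -48, 0, 0, 0, 52]

```text
t: 34.95
eef_pos: [477.1, -75.6, 59.2]
orientation: [-0.001, 1.0, 0.0, 0.0]
force: [-0.9, 0.6, -0.5]
gripper_width: 60.6
```

Request:
drive_tool:
  moves:
    - [-18, -1, 0, 0, 0, 0, 52]
    - [-20, -1, 10, 0, 0, 0, 52]
    - [-20, -1, 25, 0, 0, 0, 52]
    - [-20, -1, 33, 0, 0, 0, 52]
    - [-20, -1, 33, 0, 0, 0, 52]

```text
t: 35.45
eef_pos: [459.1, -74.7, 25.0]
orientation: [-0.001, 1.0, 0.0, -0.0]
force: [0.7, -0.3, -0.2]
gripper_width: 60.4
```

Request:
drive_tool:
  moves:
    - [0, 0, 0, 0, 0, 0, 52]
    - [0, 0, 0, 0, 0, 0, 52]

```text
t: 35.65
eef_pos: [460.4, -75.1, 26.7]
orientation: [-0.0, 1.0, 0.0, 0.001]
force: [0.3, -0.3, -1.4]
gripper_width: 60.7
```

```bash
python3 chk.py 458 -74.5 0 28 60; python3 lvl.py 458 -74.5 30 60; python3 go.py 458.5,-74.5,12,0
```

```text
scene 200 z 44.0 x [-14.4  32.8] y [-29.4  24.2]
top none
scene 206 [3.0000e-03 2.3000e-02 4.3936e+01]
t 35.85 pos [460.  -75.   26.8] F [-0.9  0.9 -0.3] w 60.1 q [-0.26  0.31  2.12  0.    0.71  1.31] tip 25.0
458.5,-74.5,12,0 -> [-1.6 -0.5 14.8] [-0.001 -0.003  0.   ]
```

Request:
drive_tool:
  moves:
    - [-1.5, -0.3, 5, 0, 0, 0, 52]
    - [-1.5, -0.3, 10, 0, 0, 0, 52]
    - [-1.5, -0.3, 15, 0, 0, 0, 52]
    - [-1.5, -0.3, 18, 0, 0, 0, 52]
    - [-1.5, -0.3, 18, 0, 0, 0, 52]

```text
t: 36.35
eef_pos: [457.3, -74.4, 7.6]
orientation: [-0.001, 1.0, 0.0, 0.0]
force: [-0.4, -0.8, -0.4]
gripper_width: 60.3
```

Request:
drive_tool:
  moves:
    - [0, 0, 0.8, 0, 0, 0, 52]
    - [0, 0, 0.8, 0, 0, 0, 52]

```text
t: 36.55
eef_pos: [458.1, -74.6, 7.6]
orientation: [-0.001, 1.0, 0.0, 0.001]
force: [-0.1, -0.2, 0.2]
gripper_width: 60.4
```

Request:
drive_tool:
  moves:
    - [0, 0, 0.8, 0, 0, 0, 52]
    - [0, 0, 0.8, 0, 0, 0, 52]

```text
t: 36.75
eef_pos: [458.1, -74.6, 6.9]
orientation: [-0.0, 1.0, 0.0, 0.001]
force: [0.6, -0.3, -0.6]
gripper_width: 60.2
```

Request:
drive_tool:
  moves:
    - [0, 0, 0.8, 0, 0, 0, 52]
    - [0, 0, 0.8, 0, 0, 0, 52]

```text
t: 36.95
eef_pos: [458.0, -74.6, 6.0]
orientation: [-0.001, 1.0, 0.0, 0.001]
force: [-1.0, -0.2, -0.4]
gripper_width: 60.5
```

Request:
drive_tool:
  moves:
    - [0, 0, 0.7, 0, 0, 0, 52]
    - [0, 0, 0.7, 0, 0, 0, 52]

```text
t: 37.15
eef_pos: [458.1, -74.6, 5.8]
orientation: [-0.001, 1.0, 0.0, 0.001]
force: [-2.5, 0.8, 4.7]
gripper_width: 60.4
```

Request:
drive_tool:
  moves:
    - [0, 0, 0.5, 0, 0, 0, 52]
    - [0, 0, 0.5, 0, 0, 0, 52]

```text
t: 37.35
eef_pos: [458.0, -74.6, 5.8]
orientation: [-0.001, 1.0, 0.0, 0.001]
force: [-2.6, 1.3, 9.4]
gripper_width: 60.3
```

```bash
python3 chk.py 458 -74.5 0 18 34; python3 lvl.py 458 -74.5 18 34
```

```text
scene 198 z 22.8 x [-17.9  29.6] y [-30.   26.8]
top none
scene 192 [ 6.0000e-03 -1.9000e-02  2.3092e+01]
```

Contact is at 5.8, as expected for the floor. I release and retreat.

Request:
drive_tool:
  moves:
    - [0, 0, -1, 0, 0, 0, 52]
    - [0, 0, -1, 0, 0, 0, 63]
    - [0, 0, -1, 0, 0, 0, 68]
    - [0, 0, -1, 0, 0, 0, 78]
    - [0, 0, -1, 0, 0, 0, 85]

```text
t: 38.05
eef_pos: [457.9, -74.6, 5.6]
orientation: [-0.001, 1.0, 0.0, 0.001]
force: [0.0, -0.2, 0.3]
gripper_width: 84.9
```

Request:
drive_tool:
  moves:
    - [0, 0, -5, 0, 0, 0, 85]
    - [0, 0, -20, 0, 0, 0, 85]
    - [0, 0, -50, 0, 0, 0, 85]
    - [0, 0, -90, 0, 0, 0, 85]
    - [0, 0, -130, 0, 0, 0, 85]

```text
t: 38.55
eef_pos: [457.1, -74.6, 136.9]
orientation: [-0.001, 1.0, 0.0, 0.0]
force: [0.8, 0.0, 0.9]
gripper_width: 84.9
```

Request:
drive_tool:
  moves:
    - [-40, 20, -20, 0, 0, 0, 85]
    - [-80, 60, -40, 0, 0, 0, 85]
    - [-80, 100, -60, 0, 0, 0, 85]
    - [-80, 140, -80, 0, 0, 0, 85]
    - [-80, 180, -80, 0, 0, 0, 85]

```text
t: 39.05
eef_pos: [379.1, -258.1, 219.6]
orientation: [0.002, 1.0, -0.0, 0.004]
force: [1.1, 0.0, 0.0]
gripper_width: 84.8
```

Request:
drive_tool:
  moves:
    - [0, 45, 0, 0, 0, 0, 85]
    - [0, 90, 0, 0, 0, 0, 85]
    - [0, 90, 0, 0, 0, 0, 85]
    - [0, 90, 0, 0, 0, 0, 85]

```text
t: 39.45
eef_pos: [377.2, -345.3, 215.2]
orientation: [-0.001, 1.0, -0.001, 0.001]
force: [0.5, 0.3, -0.5]
gripper_width: 85.0
```

```bash
python3 go.py
python3 - <<'E'
from tip import *
B={"small":(616.5,-251.5,20,0,20),"large":(458,-74.5,24,0,31),"square":(615.5,80,23,-5,33),"oblong":(463.5,90.5,21,-5.8,38)}
for n in("scene","top"):
    s,P=cloud(n); g=s["image"].min(2)
    for k,(cx,cy,zt,a,R) in B.items():
        a=np.radians(a);X=np.array([np.cos(a),np.sin(a)]);Y=np.array([-np.sin(a),np.cos(a)])
        Q=P[...,:2]-[cx,cy];x=Q@X;y=Q@Y;z=P[...,2]
        m=(g>120)&(z>zt-3.5)&(z<zt+5)&(abs(x)<R+6)&(abs(y)<R+6)
        if m.sum()<20: print(n,k,"few");continue
        sl=np.linalg.lstsq(np.c_[x[m],y[m],np.ones(m.sum())],z[m],rcond=None)[0]
        print(n,k,m.sum(),"z",np.median(z[m]).round(1),"exp",zt,"x",np.percentile(x[m],[3,97]).round(1),"y",np.percentile(y[m],[3,97]).round(1),"slope",sl[:2].round(3))
    cv2.imwrite(f"pics/end_{n}.png",s["image"][...,::-1])
a=cv2.imread("pics/end_scene.png")[100:355,130:420]; b=cv2.imread("pics/end_top.png")[120:260,60:490]
cv2.imwrite("pics/end.png",np.vstack([cv2.resize(a,(430,378),interpolation=3),cv2.resize(b,(430,140))]))
E
```

```text
t 39.45 pos [ 377.2 -345.3  215.2] F [ 0.5  0.3 -0.5] w 85.0 q [-0.83  0.1   1.91  0.    1.13  0.74] tip 25.0
scene small 118 z 19.4 exp 20 x [-15.   19.2] y [-17.3  19.7] slope [0.01  0.028]
scene large 293 z 23.4 exp 24 x [-25.8  28.6] y [-25.5  27.7] slope [ 0.003 -0.001]
scene square 607 z 23.2 exp 23 x [-29.   32.3] y [-30.3  31.9] slope [ 0.    -0.003]
scene oblong 204 z 21.5 exp 21 x [-19.6  35.3] y [-12.1  14.7] slope [0.007 0.004]
top small 206 z 19.3 exp 20 x [-17.6  16.8] y [-15.3  18.4] slope [-0.009 -0.008]
top large 496 z 23.2 exp 24 x [-27.9  26. ] y [-26.1  27.8] slope [-0.002 -0.004]
top square 729 z 22.8 exp 23 x [-32.1  29.7] y [-30.2  31.1] slope [-0.002 -0.005]
top oblong 263 z 21.4 exp 21 x [-21.   33.1] y [-10.1  14.2] slope [-0.005  0.005]
```

View pics/end.png

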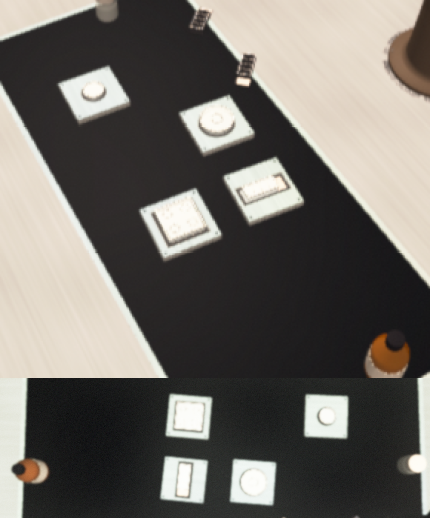

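All four vessels lie level in their own recesses, within about 2 mm of centre. The bottle and pot are still in place, and the arm is clear of everything.

```bash
python3 -c "
from bench import ctrl
print(ctrl.close_job())"
```

```text
the job is handed in; nothing more can be done
None
```

All four vessels are in their matching warming blocks and the job is handed in at about 39.5 s; `close_job()` gave no verdict. I carried each vessel level, lowered it until the wrist force showed the recess floor, and only then opened the jaws.

**Last checks (both cameras):**

| Vessel | Top height measured (mm) | Top height expected (mm) |
|---|---|---|
| Small dish | 19.4 | 20 |
| Large dish | 23.3 | 24 |
| Four-well dish | 23.0 | 23 |
| Chamber slide | 21.5 | 21 |

- **Centring:** each vessel is within about 2 mm of its recess centre.
- **Level:** fitted slopes are at most 0.01. The one exception is the small dish, at 0.028 in the scene view, where few pixels make the fit noisy; the top view gives 0.009.
- **Bystanders:** the bottle and the pot look unmoved in the final picture, but I did not measure their positions. I did not go near the black look-alike slides.

**What disagreed:**
- **Fingertip height:** the fingertips met the worktop at a reported TCP height of -7.8 mm, not where `tip_extent` (25 mm) and the pad swing put it. I took heights from that touch and the depth images instead, and every later contact matched.
- **Grip widths:** the jaws read 1 to 2.5 mm less than the nominal lid sizes.
- **Camera offset:** the two cameras differed by 2 to 3 mm, so I averaged them.

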